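# Fetch the new solder spool from behind the bottles

### The job

The solder stand has run empty and the new green spool stands behind the three bottles on the black tray. Move the three bottles over to the empty white tray, then take the green spool and slip it onto the stand's spindle, all the way down to the base, and afterwards put every bottle back on the black tray, each on the spot where it stood before. Keep the bottles upright and set them down gently, and leave the red spool and the tip cleaner where they are.

Things in the scene. Friction and masses are not known exactly. Their poses are not given: they have to be found in the camera images.
- amber_bottle: closed brown bottle with a black cap, loose, 120 to 240 g. Round body 50 mm in diameter, 122 mm tall overall; its ribbed screw cap is 28 mm in diameter and takes up the top 24 mm, with a narrower neck under it, so it can be lifted by the cap. Widest (50 mm) up to 66 mm, narrowing above. Origin: centre of its underside, z up along its axis
- white_bottle: closed white bottle with a red cap, loose, 120 to 240 g. Round body 50 mm in diameter, 126 mm tall overall; its ribbed screw cap is 32 mm in diameter and takes up the top 24 mm, with a narrower neck under it, so it can be lifted by the cap. Widest (50 mm) up to 76 mm, narrowing above. Origin: centre of its underside, z up along its axis
- blue_bottle: closed blue bottle with a yellow cap, loose, 120 to 240 g. Round body 50 mm in diameter, 130 mm tall overall; its ribbed screw cap is 30 mm in diameter and takes up the top 24 mm, with a narrower neck under it, so it can be lifted by the cap. Widest (50 mm) up to 70 mm, narrowing above. Origin: centre of its underside, z up along its axis
- green_spool: new spool of solder with green flanges and a sealed grey sleeve, loose, 210 to 365 g: a rigid cylinder 52 mm in diameter and 50 mm tall, standing on its flat end, with a hole 20 mm in diameter right through along its axis. Origin: centre of its underside, z up along the axis
- stand: solder stand, fixed, to receive the green spool: round grey base 90 mm in diameter and 12 mm thick with an upright steel spindle in the middle, 9 mm in diameter, rising to 76 mm above the bench, its last 10 mm tapered. A small wire eye at the base's rim stands 70 mm from the spindle in the stand's -x direction and is 33 mm high. Origin: on the spindle's axis at bench height, z up
- side_tray: white shallow tray, fixed, empty at the start: where the three bottles stand meanwhile. 260 mm along its x, 130 mm along its y; its floor is 3 mm above the bench, its rim 3 mm thick and 9 mm above the bench. Origin: centre of its underside, at bench height
- bottle_tray: black shallow tray, fixed, on which the bottles and the green spool start. 160 mm along its x, 200 mm along its y; floor 3 mm and rim 9 mm above the bench, rim 3 mm thick. The spool stands 36 mm from the middle towards +x; the bottles stand round its other side, about 62 mm from its axis, neighbours about 71 mm apart, in changing order. Origin: centre of its underside, at bench height
- red_spool: another spool, with red flanges, of the same size and shape as the green one (52 mm in diameter, 50 mm tall), loose, standing on the bench: not to be used or moved. Origin: centre of its underside
- tip_cleaner: soldering tip cleaner, a round blue pot 62 mm in diameter and 44 mm tall with brass curls on top, loose on the bench: not to be moved. Origin: centre of its underside
Not all that is in view belongs to the job. There is more than one size of the stand; the one meant has the size given above.

How it is judged (in metres and radians):
On the way, in this order (a step that is already met when the one before it is completed fails the run):
1. all three bottles stand upright on the white tray (x of amber_bottle in the frame of side_tray between -0.105 and 0.105 m and y of amber_bottle in the frame of side_tray between -0.042 and 0.042 m and z of amber_bottle in the frame of side_tray between -0.002 and 0.008 m and angle between each of amber_bottle, white_bottle, blue_bottle's own z axis and vertical below 0.1 rad and linear speed of each of amber_bottle, white_bottle, blue_bottle below 0.02 m/s and x of white_bottle in the frame of side_tray between -0.105 and 0.105 m and y of white_bottle in the frame of side_tray between -0.042 and 0.042 m and z of white_bottle in the frame of side_tray between -0.002 and 0.008 m and x of blue_bottle in the frame of side_tray between -0.105 and 0.105 m and y of blue_bottle in the frame of side_tray between -0.042 and 0.042 m and z of blue_bottle in the frame of side_tray between -0.002 and 0.008 m), for 0.2 s.
2. the green spool is on the stand's spindle, down on the base (horizontal distance between green_spool and stand below 0.008 m and z of green_spool in the frame of stand between 0.009 and 0.016 m and angle between green_spool's own z axis and vertical below 0.1 rad and linear speed of green_spool below 0.02 m/s), for 0.2 s.
At the end, for the whole second after the job is handed in: The green spool sits on the spindle, down on the stand's base (within 4 mm in height and 8 mm of the axis, upright); every bottle stands upright and still within 15 mm of where it stood at the start; the red spool and the tip cleaner are within 20 mm of where they were (all of step 2 and distance of each of amber_bottle, white_bottle, blue_bottle from where it was at the start of the episode below 0.015 m and angle between each of amber_bottle, white_bottle, blue_bottle's own z axis and vertical below 0.1 rad and linear speed of each of amber_bottle, white_bottle, blue_bottle below 0.02 m/s and distance of each of red_spool, tip_cleaner from where it was at the start of the episode below 0.02 m); the robot touches nothing.
It fails at once if a bottle is tipped over (leans more than 40 degrees) (angle between any of amber_bottle, white_bottle, blue_bottle's own z axis and vertical above 0.7 rad).
It fails at once if a bottle is dropped from a height (out of the gripper and moving faster than 0.7 m/s, a fall of more than 25 mm) ((linear speed of amber_bottle above 0.7 m/s and contact force between the fingers and amber_bottle below 0.1 N) or (linear speed of white_bottle above 0.7 m/s and contact force between the fingers and white_bottle below 0.1 N) or (linear speed of blue_bottle above 0.7 m/s and contact force between the fingers and blue_bottle below 0.1 N)).
It fails at once if the red spool or the tip cleaner is moved by more than 20 mm (distance of any of red_spool, tip_cleaner from where it was at the start of the episode above 0.02 m).
It also fails if it takes over 144 s, if anything falls off the work surface, if the arm or the gripper's body presses on something with over 40 N, if the wrist force passes 120 N, or if a joint passes its speed limit or range.

### The arm

A 6-joint arm with a two-finger parallel gripper is mounted at the origin on the work surface. World frame = base frame: x ahead of the robot, y to its left, z up, the work surface at z = 0. Lengths are in m, angles in degrees, forces in N, time in s.
With the tool pointing down it reaches from about 0.4 to 0.825 m from the base axis. Payload 7 kg.
Tool frame: the origin (TCP) lies at the centre of the arm's flange, where the gripper is bolted on; the fingertips stand 178 mm ahead of it and the grasp point (between the pads) lies 159 mm ahead of it; x points along the fingers, y is the direction in which the jaws open and shut, and the axes are right-handed (so a half turn about x gives the same grasp; the last joint's range is limited). The gripper opens to 88 mm and grips with 3 to 60 N. Pads are 19 mm wide; open, the fingers measure 130 mm over their backs; the gripper's body (78 mm by 193 mm) begins 47 mm behind the grasp point.
Start: joints at [93.169, 20.546, 0.682, 0, -70.136, -16.507], TCP at [0.156, 0.657, 0.405] pointing down, gripper open.
Joint ranges: [-176.03, 176.03], [-82.01, 121.73], [-58.28, 71.71], [-173.87, 95.51], [-174.79, -0.11], [-173.66, 173.66]. Speed limits (degrees/s): [136.94, 136.94, 172.46, 180, 180, 180].

### API

Orientations are given as [roll, pitch, yaw] about the fixed x, y, z axes, in that order (R = Rz(yaw) Ry(pitch) Rx(roll)).
In Python, from plant import ctrl gives the robot as it stands. The module is installed in compiled form; this text tells all that it offers.
- The arm moves only by the shell command python3 -m inch 'ROWS'. ROWS is JSON, one flat list of numbers, 7 for each row, row after row: the shift along the tool's x, y, z in m, then the turn, a rotation vector about the tool's x, y, z in degrees, then the finger opening in m, from 0 to 0.0876. In form: [dx, dy, dz, rx, ry, rz, hand, dx, dy, dz, rx, ry, rz, hand, ...]. A call has 1 to 20 rows; each row shifts and turns the pose as measured when the row begins, along the tool's axes as they then stand; what a row does not reach is not made up. A row lasts 1/8 s, in which the tool goes at most 62.5 mm and 10.7 degrees, less where a joint would pass 70% of its speed; a pose out of reach is approached as far as the arm can. A call with a gripper value outside its range is refused whole. The fingers move at their own pace and stop on an object; the grip force is fixed at half the most. Time passes only in rows, so rows that do not move let the fingers close. It gives the time, the measured TCP pose, the force and the opening at its end, in the units of the state.
- ctrl.get_obs(): the state, without advancing time (a new reading comes with each control period).
- ctrl.snapshot(name): name is "side" or "top"; returns a dict with "color" (480x640x3 uint8, red, green, blue), "depth" (480x640 float32, m along the optical axis (not along the pixel's ray), 0 where there is no reading), "K" (3x3 intrinsics, pixels), "position" and "attitude" of the camera in the world. Camera axes: x right, y up, looking along -z (the intrinsics and any distortion apply to the point x, -y, -z); pixel columns grow to the right and rows downward; lengths in m; the calibration is good to about 2 mm. A picture is of the moment at which its call begins.
- ctrl.close_job(): hands the job in, once; it reports no verdict.
The state is a dict: "clock": time; "joint_pos": joint angles; "qvel": joint speeds; "tau": joint torques, N m; "tool_pos": TCP position; "orientation": TCP orientation; "force": force on the tool from outside, world axes, zero at the start; "moment": the same for the moment, N m; "opening": finger opening in m.
Only numpy, scipy, OpenCV 4.12 (cv2) and the standard library are available. Lean on these libraries where they do the work, as an engineer would, in place of code of your own. Each camera call takes 0.05 s, during which the arm holds its last target.

## Working session

There is one attempt and no reset: what is moved stays moved. The work goes in short steps, Python scripts to look and compute and a shell command to move; the robot and the scene stay as the last step left them, time stands still between calls to the robot, and variables do not carry over. Pictures are saved under pics/ and viewed, and the job is handed in when it is done.

```bash
mkdir -p pics; ls; python3 - <<'E'
from plant import ctrl
import cv2
o=ctrl.get_obs(); print(o)
for n in ["side","top"]:
    s=ctrl.snapshot(n); cv2.imwrite(f"pics/{n}0.png",s["color"][:,:,::-1]); print(n,s["K"],s["position"],s["attitude"],s.keys())
E
```

```text
pics
{'clock': 0.0, 'joint_pos': array([ 9.31666528e+01,  2.05908025e+01,  6.33147299e-01, -2.10102528e-02,
       -7.01349284e+01, -1.65070480e+01]), 'qvel': array([-0.00888998,  0.01744591,  0.02662786,  0.08796764,  0.06542082,
       -0.10966677]), 'tau': array([ 2.11029233e-03, -5.82720172e+01,  2.93057656e+01,  6.99679077e+00,
        7.02322679e-03, -1.52330790e-04]), 'tool_pos': array([0.15569835, 0.65659241, 0.40372202]), 'orientation': array([ 94.46621707,  89.90533236, -98.88133354]), 'force': array([-0.20287599, -0.36579433, -1.3542806 ]), 'moment': array([ 0.0380961 , -0.00469527,  0.02402323]), 'opening': 0.08793794061584641}
side [[481.44462636   0.         318.77083793]
 [  0.         481.44462636 237.9158093 ]
 [  0.           0.           1.        ]] [ 0.46478466 -0.79108128  0.5475963 ] [58.33562348 -0.31783692 -1.67989693] dict_keys(['color', 'depth', 'K', 'position', 'attitude'])
top [[618.58031968   0.         323.97044932]
 [  0.         618.58031968 239.62699094]
 [  0.           0.           1.        ]] [0.27040717 0.02975048 1.43487892] [ 10.09782244  -0.72908265 -90.34473301] dict_keys(['color', 'depth', 'K', 'position', 'attitude'])
```

View pics/top0.png

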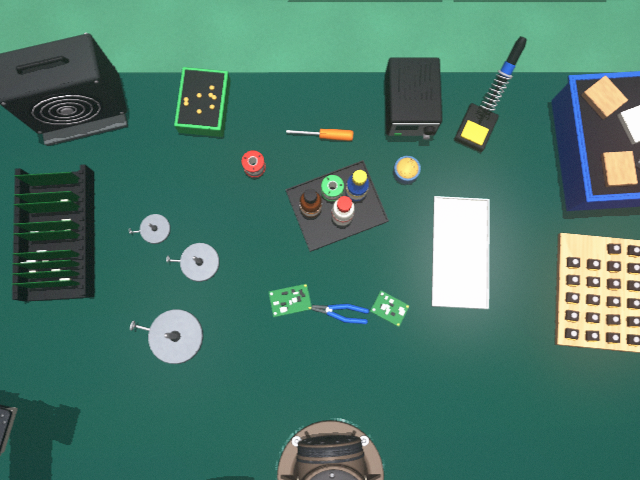

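View pics/side0.png

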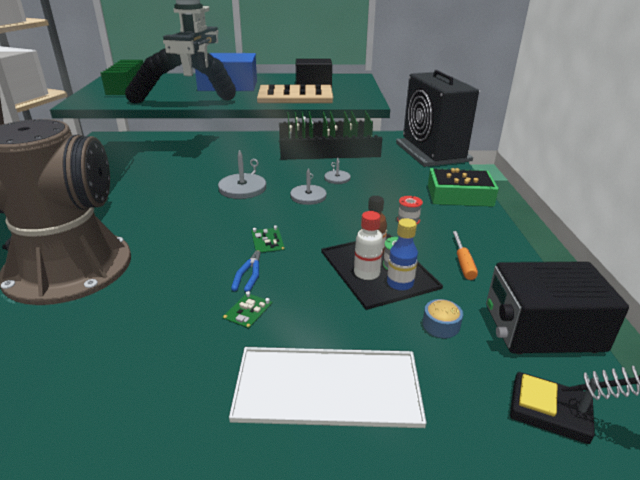

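```bash
cat > h.py <<'E'
from plant import ctrl
import numpy as np, cv2
from scipy.spatial.transform import Rotation as R
def snap(n,save=None):
    s=ctrl.snapshot(n)
    if save: cv2.imwrite(f"pics/{save}.png",s["color"][:,:,::-1])
    return s
def cloud(s):
    d=s["depth"].astype(float);K=s["K"];v,u=np.mgrid[:480,:640]
    p=np.stack([(u-K[0,2])/K[0,0]*d,-(v-K[1,2])/K[1,1]*d,-d],-1)
    w=p@R.from_euler("xyz",s["attitude"],degrees=True).as_matrix().T+s["position"]
    w[d==0]=np.nan; return w
def proj(s,P):
    p=(np.asarray(P,float)-s["position"])@R.from_euler("xyz",s["attitude"],degrees=True).as_matrix()
    K=s["K"]; return np.stack([K[0,2]+K[0,0]*p[...,0]/-p[...,2],K[1,2]-K[1,1]*p[...,1]/-p[...,2]],-1)
def circ(p):
    h=np.c_[2*p,np.ones(len(p))]; b=(p**2).sum(1); c=np.linalg.lstsq(h,b,rcond=None)[0]
    return c[:2],np.sqrt(c[2]+c[0]**2+c[1]**2)
def mec(p):
    c,r=cv2.minEnclosingCircle((np.asarray(p)*1000).astype(np.float32)); return np.array(c)/1000,r/1000
def region(w,u,v,r,zlo,zhi):
    V,U=np.mgrid[:480,:640]; return (np.hypot(U-u,V-v)<r)&(w[...,2]>zlo)&(w[...,2]<zhi)
E
python3 - <<'E'
from h import *
s=snap("top"); w=cloud(s)
for n,u,v,r,a,b in [("amber",310,200,16,.112,.135),("white",344,205,16,.115,.14),("blue",359,178,16,.118,.145),("green",333,186,14,.044,.062),("red",253,160,16,.042,.06),("tip",407,168,18,.03,.06),
  ("st1",154,228,25,.006,.02),("st2",199,262,28,.006,.02),("st3",175,336,36,.006,.02),
  ("sp1",154,228,14,.025,.1),("sp2",199,262,14,.025,.1),("sp3",175,336,20,.025,.1)]:
    m=region(w,u,v,r,a,b); p=w[m]
    if len(p)<3: print(n,len(p)); continue
    c,rr=mec(p[:,:2]); print(n,len(p),"mec",c.round(4),"d",round(2*rr,4),"mean",p.mean(0).round(4),"zmax",p[:,2].max().round(4), "std", p[:,:2].std(0).round(4))
hsv=cv2.cvtColor(s["color"],cv2.COLOR_RGB2HSV)
# trays
for n,mask in [("white tray",(s["color"].min(2)>150)&(np.mgrid[:480,:640][1]>425)&(np.mgrid[:480,:640][1]<500)&(np.mgrid[:480,:640][0]>190)&(np.mgrid[:480,:640][0]<312)),("black",(s["color"].max(2)<60)&(np.mgrid[:480,:640][1]>280)&(np.mgrid[:480,:640][1]<392)&(np.mgrid[:480,:640][0]>155)&(np.mgrid[:480,:640][0]<255)&(w[...,2]<.02))]:
    p=w[mask]; p=p[~np.isnan(p[:,0])]; rect=cv2.minAreaRect((p[:,:2]*1000).astype(np.float32)); print(n,len(p),rect,np.median(p[:,2]))
im=s["color"][:,:,::-1]
cv2.imwrite("pics/cropst.png",cv2.resize(im[190:370,110:260],None,fx=3.2,fy=3.2,interpolation=2))
cv2.imwrite("pics/cropb.png",cv2.resize(im[140:255,230:430],None,fx=4,fy=4,interpolation=2))
E
```

```text
amber 146 mec [0.6041 0.0427] d 0.0307 mean [0.6024 0.0425 0.1239] zmax 0.131 std [0.0075 0.0074]
white 188 mec [ 0.5835 -0.0311] d 0.0347 mean [ 0.5828 -0.0311  0.1283] zmax 0.1357 std [0.0086 0.0083]
blue 169 mec [ 0.6422 -0.0647] d 0.0327 mean [ 0.6413 -0.0648  0.132 ] zmax 0.1415 std [0.0081 0.0077]
green 338 mec [ 0.6442 -0.0122] d 0.0599 mean [ 0.6435 -0.0085  0.053 ] zmax 0.0619 std [0.0137 0.014 ]
red 326 mec [0.7041 0.1776] d 0.0527 mean [0.7036 0.1772 0.0499] zmax 0.0585 std [0.0139 0.0135]
tip 502 mec [ 0.6905 -0.1848] d 0.0625 mean [ 0.6892 -0.1839  0.0386] zmax 0.0499 std [0.0152 0.0151]
st1 624 mec [0.5548 0.4067] d 0.1159 mean [0.5523 0.4082 0.01  ] zmax 0.0196 std [0.019  0.0198]
st2 1138 mec [0.4748 0.3037] d 0.1234 mean [0.4731 0.3005 0.0121] zmax 0.02 std [0.0233 0.0236]
st3 2045 mec [0.3041 0.3502] d 0.1639 mean [0.3031 0.3491 0.0154] zmax 0.02 std [0.0315 0.0322]
sp1 19 mec [0.5526 0.4067] d 0.0066 mean [0.5522 0.4063 0.0454] zmax 0.0613 std [0.0019 0.0013]
sp2 31 mec [0.474  0.3003] d 0.0105 mean [0.4724 0.2988 0.0554] zmax 0.0823 std [0.0023 0.0023]
sp3 61 mec [0.3149 0.3636] d 0.061 mean [0.3037 0.3471 0.0666] zmax 0.0985 std [0.0061 0.0059]
white tray 6190 ((497.61102294921875, -311.29071044921875), (136.2761688232422, 264.7552795410156), 86.6324462890625) 0.0036447458620129103
black 145 ((609.23681640625, -22.82623291015625), (159.5518035888672, 187.02249145507812), 21.19505500793457) 0.0030263914433206196
```

```bash
python3 - <<'E'
from h import *
s=snap("side"); w=cloud(s); im=s["color"][:,:,::-1]
cv2.imwrite("pics/cside.png",cv2.resize(im[190:300,320:450],None,fx=5,fy=5,interpolation=2))
cv2.imwrite("pics/cside2.png",cv2.resize(im[140:210,210:360],None,fx=5,fy=5,interpolation=2))
E
```

```text
(no output)
```

View pics/cropst.png

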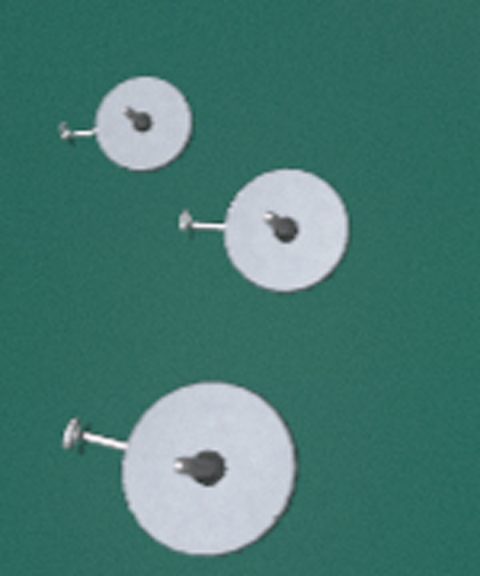

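View pics/cropb.png

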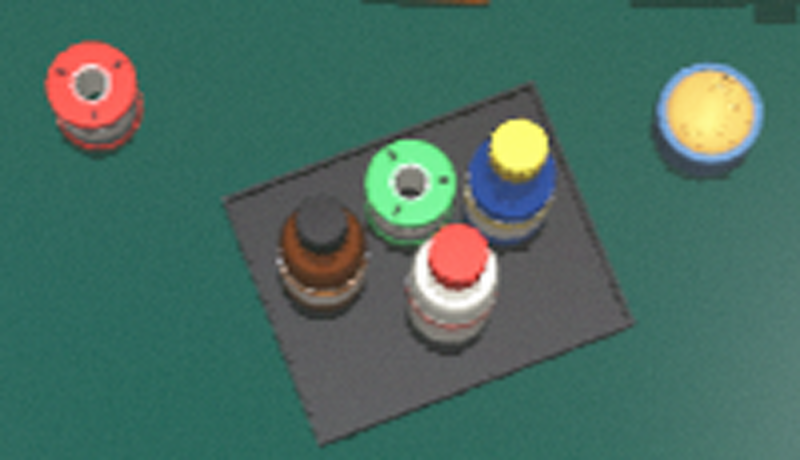

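View pics/cside.png

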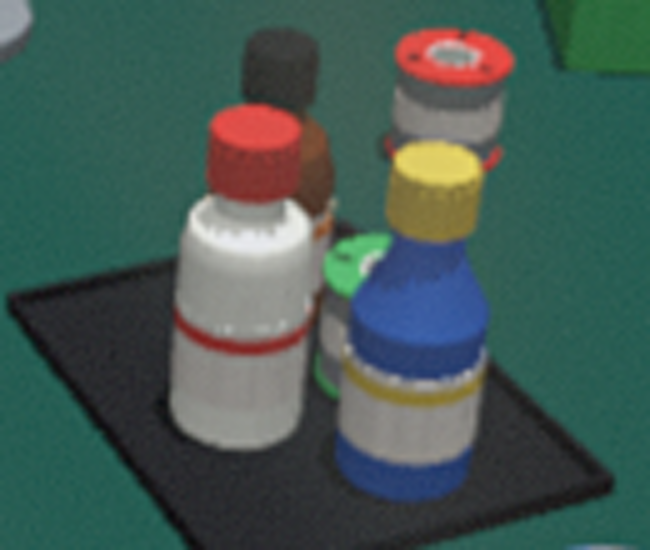

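```bash
python3 - <<'E'
from h import *
s=snap("top"); w=cloud(s); im=s["color"]
hsv=cv2.cvtColor(im,cv2.COLOR_RGB2HSV); V,U=np.mgrid[:480,:640]
# stand base: low-saturation gray disc, fit ellipse in image via plane z=.012 
def ray(uv,z):
    K=s["K"]; d=np.c_[(uv[:,0]-K[0,2])/K[0,0],-(uv[:,1]-K[1,2])/K[1,1],-np.ones(len(uv))]@R.from_euler("xyz",s["attitude"],degrees=True).as_matrix().T
    return (s["position"]+d*((z-s["position"][2])/d[:,2])[:,None])
for n,u,v,r in [("st1",154,228,26),("st2",199,262,27),("st3",175,336,38)]:
    m=((hsv[...,1]<60)&(hsv[...,2]>90)&(np.hypot(U-u,V-v)<r)).astype(np.uint8)
    m=cv2.morphologyEx(m,cv2.MORPH_OPEN,np.ones((7,7),np.uint8))
    c=max(cv2.findContours(m,0,cv2.CHAIN_APPROX_NONE)[0],key=cv2.contourArea)[:,0].astype(float)
    p=ray(c,.012); cc,rr=circ(p[:,:2]); res=np.hypot(*(p[:,:2]-cc).T)-rr
    print(n,cc.round(4),"d",round(2*rr,4),"res",res.std().round(4))
def colfit(n,m,z):
    m=cv2.morphologyEx(m.astype(np.uint8),cv2.MORPH_CLOSE,np.ones((3,3),np.uint8))
    c=max(cv2.findContours(m,0,cv2.CHAIN_APPROX_NONE)[0],key=cv2.contourArea)[:,0].astype(float)
    p=ray(c,z)[:,:2]; (a,b)=mec(p); cc,rr=circ(p); print(n,cc.round(4),2*rr.round(4),"mec",a.round(4),2*b.round(4))
win=lambda u,v,r:np.hypot(U-u,V-v)<r
H,S,Vv=hsv[...,0],hsv[...,1],hsv[...,2]
colfit("redcap",win(344,205,14)&((H<8)|(H>172))&(S>120),.129)
colfit("yellowcap",win(359,178,14)&(H>20)&(H<35)&(S>120),.133)
colfit("red spool",win(253,160,18)&((H<8)|(H>172))&(S>120),.05)
colfit("green",win(333,186,16)&(H>50)&(H<80)&(S>120)&(Vv>90),.053)
# eye direction
m=win(174,260,14)&(w[...,2]>.02); print("eye",w[m].mean(0) if m.any() else None, m.sum(), w[m][:,2].max())
# top-slab height hist of bottle caps
for n,u,v in [("amber",310,196),("white",344,202),("blue",359,176)]:
    q=w[v-3:v+4,u-3:u+4].reshape(-1,3); print(n,np.nanmedian(q,0).round(4))
# black tray edges
t=win(337,206,62)&(w[...,2]<.013)&(Vv<60)&(S<110)
mm=cv2.morphologyEx(t.astype(np.uint8),cv2.MORPH_OPEN,np.ones((3,3),np.uint8))
vv,uu=np.nonzero(mm); p=ray(np.c_[uu,vv].astype(float),.006)[:,:2]; print(cv2.minAreaRect((p*1000).astype(np.float32)))
t=(im.min(2)>170)&(U>425)&(U<500)&(V>190)&(V<315)
vv,uu=np.nonzero(t); p=ray(np.c_[uu,vv].astype(float),.006)[:,:2]; print(cv2.minAreaRect((p*1000).astype(np.float32)))
E
```

```text
st1 [0.5525 0.406 ] d 0.0684 res 0.0007
st2 [0.4734 0.2995] d 0.0885 res 0.0007
st3 [0.3033 0.3494] d 0.1209 res 0.0007Traceback (most recent call last):
  File "<stdin>", line 20, in <module>
  File "<stdin>", line 17, in colfit
AttributeError: 'float' object has no attribute 'round'
```

The three stands are at (154,228), 68 mm wide; (199,262), 89 mm wide; and (175,336), 121 mm wide. The middle one matches the given 90 mm base and 76 mm spindle, and the crop confirms it. The bottles surround the green spool at (333,186): amber (310,200), white (344,205) and blue (359,178).

```bash
python3 - <<'E'
from h import *
s=snap("top"); w=cloud(s); im=s["color"]
hsv=cv2.cvtColor(im,cv2.COLOR_RGB2HSV); V,U=np.mgrid[:480,:640]
def ray(uv,z):
    K=s["K"]; d=np.c_[(uv[:,0]-K[0,2])/K[0,0],-(uv[:,1]-K[1,2])/K[1,1],-np.ones(len(uv))]@R.from_euler("xyz",s["attitude"],degrees=True).as_matrix().T
    return (s["position"]+d*((z-s["position"][2])/d[:,2])[:,None])
def colfit(n,m,z):
    m=cv2.morphologyEx(m.astype(np.uint8),cv2.MORPH_CLOSE,np.ones((3,3),np.uint8))
    c=max(cv2.findContours(m,0,cv2.CHAIN_APPROX_NONE)[0],key=cv2.contourArea)[:,0].astype(float)
    p=ray(c,z)[:,:2]; (a,b)=mec(p); cc,rr=circ(p); print(n,cc.round(4),round(2*rr,4),"mec",a.round(4),round(2*b,4))
win=lambda u,v,r:np.hypot(U-u,V-v)<r
H,S,Vv=hsv[...,0],hsv[...,1],hsv[...,2]
colfit("redcap",win(344,205,14)&((H<8)|(H>172))&(S>120)&(Vv>170),.129)
colfit("yellowcap",win(359,178,14)&(H>20)&(H<35)&(S>120)&(Vv>170),.133)
colfit("red spool",win(253,160,18)&((H<8)|(H>172))&(S>120)&(Vv>150),.05)
colfit("green",win(333,186,16)&(H>50)&(H<80)&(S>100)&(Vv>140),.053)
m=win(167,260,14)&(w[...,2]>.02); print("eye",w[m].mean(0), m.sum(), w[m][:,2].max())
for n,u,v in [("amber",310,196),("white",344,203),("blue",359,177)]:
    q=w[v-3:v+4,u-3:u+4].reshape(-1,3); print(n,np.nanmedian(q,0).round(4))
t=win(337,206,62)&(w[...,2]<.013)&(Vv<75)&(S<70)
mm=cv2.morphologyEx(t.astype(np.uint8),cv2.MORPH_OPEN,np.ones((3,3),np.uint8))
vv,uu=np.nonzero(mm); p=ray(np.c_[uu,vv].astype(float),.006)[:,:2]; print(mm.sum(),cv2.minAreaRect((p*1000).astype(np.float32)))
t=(im.min(2)>160)&(U>425)&(U<500)&(V>190)&(V<315)
vv,uu=np.nonzero(t); p=ray(np.c_[uu,vv].astype(float),.006)[:,:2]; print(cv2.minAreaRect((p*1000).astype(np.float32)))
print(ctrl.get_obs()["clock"])
# model expectations: triangles
# side view check
s2=snap("side"); w2=cloud(s2)
c2=s2["color"]; h2=cv2.cvtColor(c2,cv2.COLOR_RGB2HSV)
for n,u,v,r in [("amber",376,204,8),("white",371,222,12),("blue",406,229,11),("green",388,245,8),("sp",308,175,14)]:
    q=w2[region(w2,u,v,r,.02,.2)]; 
    if len(q): t=q[q[:,2]>q[:,2].max()-.028]; print(n,t.mean(0).round(4),q[:,2].max().round(4),t.min(0).round(4),t.max(0).round(4))
E
```

```text
redcap [ 0.5834 -0.0326] 0.0308 mec [ 0.5833 -0.0328] 0.0329
yellowcap [ 0.6424 -0.0663] 0.0291 mec [ 0.6419 -0.0663] 0.0317
red spool [0.7037 0.1753] 0.0509 mec [0.702  0.1738] 0.0574
green [ 0.6437 -0.009 ] 0.0502 mec [ 0.6435 -0.0091] 0.0524
eye [0.47752932 0.37053301 0.02976202] 11 0.03923658664867613
amber [0.6002 0.0415 0.1255]
white [ 0.5833 -0.0321  0.1293]
blue [ 0.6403 -0.0655  0.133 ]
30 ((565.8125, 7.413963317871094), (93.34879302978516, 7.119392395019531), 74.68042755126953)
((496.14178466796875, -310.6331481933594), (132.6212158203125, 261.72186279296875), 86.733642578125)
0.3
amber [0.6015 0.0308 0.1161] 0.128 [ 0.5882 -0.0194  0.1015] [0.6168 0.0453 0.128 ]
white [ 0.5816 -0.0412  0.1203] 0.1299 [ 0.5655 -0.0524  0.1019] [0.6002 0.0279 0.1299]
blue [ 0.6398 -0.0756  0.1243] 0.1344 [ 0.6256 -0.0846  0.1065] [ 0.6571 -0.0553  0.1344]
green [ 0.6183 -0.0646  0.0789] 0.0912 [ 0.6035 -0.0761  0.0679] [ 0.625  -0.0365  0.0912]
sp [0.4717 0.2963 0.0614] 0.0761 [0.4679 0.2921 0.0486] [0.4754 0.3013 0.0761]
```

```bash
cat >> h.py <<'E'
def go(x,y,z,jaw):
    """print rotation first (about tool x), tool-frame shift after that; z is grasp-point height"""
    o=ctrl.get_obs(); T=R.from_euler("xyz",o["orientation"],degrees=True).as_matrix()
    j=np.degrees(np.arctan2(T[1,1],T[0,1])); 
    best=None
    X=np.array([0,0,-1.]);Y=np.array([np.cos(np.radians(jaw)),np.sin(np.radians(jaw)),0]);
    for sg in (1,-1):
        G=np.c_[X,sg*Y,np.cross(X,sg*Y)]
        rv=np.degrees(R.from_matrix(T.T@G).as_rotvec())
        t=np.array([x,y,z+.159])-o["tool_pos"]
        print("rotvec",rv.round(2),"shift now",(T.T@t).round(4),"after rot",(G.T@t).round(4))
    print("jaw",j.round(1),"pos",o["tool_pos"].round(4),"j6",o["joint_pos"].round(1),"open",round(o["opening"],4),"F",o["force"].round(1),"t",round(o["clock"],2))
E
python3 - <<'E'
from h import *
s=snap("top"); w=cloud(s)
for n,u,v,a in [("amber",310,200,.119),("white",344,205,.123),("blue",359,178,.127)]:
    m=region(w,u,v,16,a,.15); p=w[m]; c,r=mec(p[:,:2]); print(n,m.sum(),c.round(4),(2*r),p.mean(0).round(4),np.median(p,0).round(4),((p.min(0)+p.max(0))/2).round(4))
go(.642,-.066,.125,113)
E
```

```text
amber 128 [0.6031 0.0429] 0.02995420265197754 [0.603  0.0425 0.1249] [0.6026 0.0416 0.1248] [0.6025 0.0427 0.1258]
white 172 [ 0.5842 -0.0309] 0.033297637939453124 [ 0.5832 -0.0312  0.129 ] [ 0.583  -0.032   0.1288] [ 0.5841 -0.0312  0.1295]
blue 149 [ 0.6428 -0.0646] 0.031214879989624023 [ 0.6423 -0.0646  0.1332] [ 0.6419 -0.0652  0.133 ] [ 0.6421 -0.0646  0.1341]
rotvec [ 1.4366e+02 -2.0000e-02 -0.0000e+00] shift now [ 0.1207  0.591  -0.6399] after rot [ 0.1205 -0.8553  0.1652]
rotvec [-3.634e+01  0.000e+00 -1.000e-02] shift now [ 0.1207  0.591  -0.6399] after rot [ 0.1205  0.8553 -0.1652]
jaw -103.3 pos [0.1557 0.6567 0.4045] j6 [ 93.2  20.6   0.7  -0.  -70.1 -16.5] open 0.0875 F [-1.2 -0.2  0.1] t 0.4
```

```bash
python3 -m inch '[0,0,0,-9.1,0,0,0.087, 0,0,0,-9.1,0,0,0.07, 0,0,0,-9.1,0,0,0.05, 0,0,0,-9.1,0,0,0.05, 0,0.053,-0.0103,0,0,0,0.05, 0,0.053,-0.0103,0,0,0,0.05, 0,0.053,-0.0103,0,0,0,0.05, 0,0.053,-0.0103,0,0,0,0.05, 0,0.053,-0.0103,0,0,0,0.05, 0,0.053,-0.0103,0,0,0,0.05, 0,0.053,-0.0103,0,0,0,0.05, 0,0.053,-0.0103,0,0,0,0.05, 0,0.053,-0.0103,0,0,0,0.05, 0,0.053,-0.0103,0,0,0,0.05, 0,0.053,-0.0103,0,0,0,0.05, 0,0.053,-0.0103,0,0,0,0.05]'; python3 -c "
from h import *
go(.642,-.065,.125,113)"
```

```text
clock: 2.4
tool_pos: [0.539, 0.1143, 0.4065]
orientation: [-165.9, 89.6, 38.8]
force: [0.0, 0.9, 0.3]
opening: 0.0502
rotvec [-1.7826e+02 -1.5000e-01 -5.7000e-01] shift now [ 0.1223  0.2061 -0.0177] after rot [ 0.1225 -0.2053  0.0248]
rotvec [ 1.74 -0.37  0.1 ] shift now [ 0.1223  0.2061 -0.0177] after rot [ 0.1225  0.2053 -0.0248]
jaw -65.3 pos [0.539  0.1143 0.4065] j6 [ 32.3   8.7 -15.1  -0.  -65.8  82.4] open 0.0502 F [0.  0.9 0.3] t 2.4
```

```bash
python3 -m inch '[0,0.050,-0.006,1.7,-0.3,0,0.05, 0,0.050,-0.006,0,0,0,0.05, 0,0.050,-0.006,0,0,0,0.05, 0,0.050,-0.006,0,0,0,0.05, 0,0,0,0,0,0,0.05]'; python3 -c "
from h import *
go(.642,-.065,.125,113)"
```

```text
clock: 3.02
tool_pos: [0.6447, -0.0693, 0.4059]
orientation: [-138.2, 89.9, 64.5]
force: [-1.1, 0.1, -0.2]
opening: 0.05
rotvec [1.7976e+02 1.2000e-01 1.4000e-01] shift now [ 0.1219 -0.0048  0.001 ] after rot [ 0.1219  0.005  -0.0008]
rotvec [-0.24 -0.09  0.08] shift now [ 0.1219 -0.0048  0.001 ] after rot [ 0.1219 -0.005   0.0008]
jaw -67.2 pos [ 0.6447 -0.0693  0.4059] j6 [ 1.100e+01  1.800e+01 -2.800e+00 -1.000e-01 -6.910e+01  1.018e+02] open 0.05 F [-1.1  0.1 -0.2] t 3.02
```

```bash
python3 -m inch '[0,-0.005,0.0008,0,0,0,0.05, 0.03,0,0,0,0,0,0.05, 0.03,0,0,0,0,0,0.05, 0.03,0,0,0,0,0,0.05, 0.015,0,0,0,0,0,0.05, 0,0,0,0,0,0,0.05]'; python3 -c "
from h import *
go(.642,-.065,.125,113)"
```

```text
clock: 3.78
tool_pos: [0.6402, -0.0591, 0.3011]
orientation: [-171.7, 89.7, 31.4]
force: [0.6, 1.0, -0.9]
opening: 0.0502
rotvec [-1.7994e+02 -8.0000e-02 -5.2000e-01] shift now [0.0171 0.0062 0.0007] after rot [ 0.0171 -0.0062 -0.0006]
rotvec [ 0.06 -0.33  0.05] shift now [0.0171 0.0062 0.0007] after rot [0.0171 0.0062 0.0006]
jaw -66.9 pos [ 0.6402 -0.0591  0.3011] j6 [ 1.210e+01  2.200e+01 -1.130e+01 -1.000e-01 -5.630e+01  1.011e+02] open 0.0502 F [ 0.6  1.  -0.9] t 3.77
```

```bash
python3 -m inch '[0,0.006,0,0,0,0,0.05, 0,0,0,0,0,0,0.05]'; python3 -m inch '[0,0,0,0,0,0,0.05]';python3 -c "
from h import *
go(.642,-.065,.125,113)"
```

```text
clock: 4.03
tool_pos: [0.6434, -0.0643, 0.3036]
orientation: [177.2, 89.5, 20.3]
force: [-0.4, 0.1, -0.1]
opening: 0.0497
clock: 4.15
tool_pos: [0.6436, -0.0644, 0.3045]
orientation: [175.7, 89.4, 18.8]
force: [0.9, 0.3, -0.0]
opening: 0.0501
rotvec [-1.7988e+02  7.0000e-02 -9.2000e-01] shift now [ 0.0204 -0.0001  0.0019] after rot [ 0.0205  0.0001 -0.0016]
rotvec [ 0.12 -0.59 -0.04] shift now [ 0.0204 -0.0001  0.0019] after rot [ 0.0205 -0.0001  0.0016]
jaw -66.9 pos [ 0.6436 -0.0644  0.3045] j6 [ 1.150e+01  2.210e+01 -1.070e+01 -1.000e-01 -5.660e+01  1.017e+02] open 0.0501 F [ 0.9  0.3 -0. ] t 4.15
```

```bash
python3 -m inch '[0.012,0,0.0012,0,-0.5,0,0.05, 0.009,0,0,0,0,0,0.05, 0,0,0,0,0,0,0.05]';python3 -c "
from h import *
go(.642,-.065,.125,113)
s=snap('top','g1t');s=snap('side','g1s')
im=cv2.imread('pics/g1s.png')[150:320,320:480]; cv2.imwrite('pics/g1c.png',cv2.resize(im,None,fx=4,fy=3.5))"
```

```text
clock: 4.53
tool_pos: [0.6424, -0.0651, 0.2821]
orientation: [150.7, 89.9, -6.2]
force: [-0.8, -0.3, 0.2]
opening: 0.0503
rotvec [-1.7991e+02  6.0000e-02 -1.1000e-01] shift now [-0.0019 -0.0002  0.0003] after rot [-0.0019  0.0002 -0.0003]
rotvec [ 0.09 -0.07 -0.04] shift now [-0.0019 -0.0002  0.0003] after rot [-0.0019 -0.0002  0.0003]
jaw -66.9 pos [ 0.6424 -0.0651  0.2821] j6 [ 11.5  23.4 -12.1   0.  -54.4 101.6] open 0.0503 F [-0.8 -0.3  0.2] t 4.53
```

View pics/g1c.png

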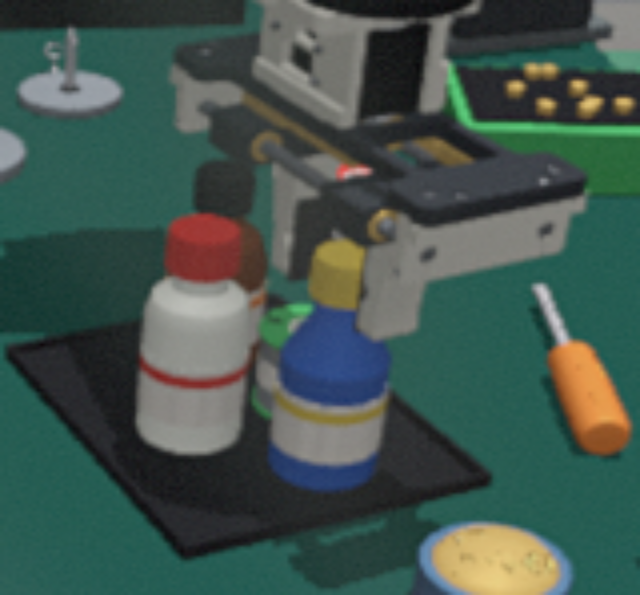

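Both jaws straddle the yellow cap, with the pads level with it. Closing now.

```bash
python3 -m inch '[-0.002,0,0,0,0,0,0.05, 0,0,0,0,0,0,0.02, 0,0,0,0,0,0,0.02, 0,0,0,0,0,0,0.02, 0,0,0,0,0,0,0.02, 0,0,0,0,0,0,0.02]';python3 -c "
from h import *
go(.642,-.065,.125,113)"
```

```text
clock: 5.38
tool_pos: [0.6429, -0.0651, 0.2859]
orientation: [156.2, 89.8, -0.7]
force: [0.4, 0.3, 0.2]
opening: 0.0295
rotvec [-1.799e+02  1.400e-01 -3.200e-01] shift now [ 0.0019 -0.0005  0.0008] after rot [ 0.0019  0.0005 -0.0008]
rotvec [ 0.1  -0.2  -0.09] shift now [ 0.0019 -0.0005  0.0008] after rot [ 0.0019 -0.0005  0.0008]
jaw -66.9 pos [ 0.6429 -0.0651  0.2859] j6 [ 1.150e+01  2.320e+01 -1.190e+01  1.000e-01 -5.470e+01  1.016e+02] open 0.0295 F [0.4 0.3 0.2] t 5.38
```

```bash
python3 -m inch '[-0.02,0,0,0,0,0,0.02, -0.035,0,0,0,0,0,0.02, -0.035,0,0,0,0,0,0.02, 0,0,0,0,0,0,0.02, 0,0,0,0,0,0,0.02]';python3 -c "
from h import *
go(.568,-.315,.127,113)
s=snap('top','l1t');s=snap('side','l1s')"
```

```text
clock: 6.0
tool_pos: [0.6413, -0.0649, 0.3748]
orientation: [-33.6, 89.8, 169.5]
force: [0.2, 0.1, -2.6]
opening: 0.0289
rotvec [-1.7995e+02 -1.5000e-01  2.3000e-01] shift now [0.0888 0.2015 0.1652] after rot [ 0.0888 -0.2015 -0.1652]
rotvec [0.05 0.15 0.1 ] shift now [0.0888 0.2015 0.1652] after rot [0.0888 0.2015 0.1652]
jaw -67.0 pos [ 0.6413 -0.0649  0.3748] j6 [ 1.150e+01  1.890e+01 -5.700e+00 -1.000e-01 -6.550e+01  1.016e+02] open 0.0289 F [ 0.2  0.1 -2.6] t 6.0
```

View pics/l1s.png

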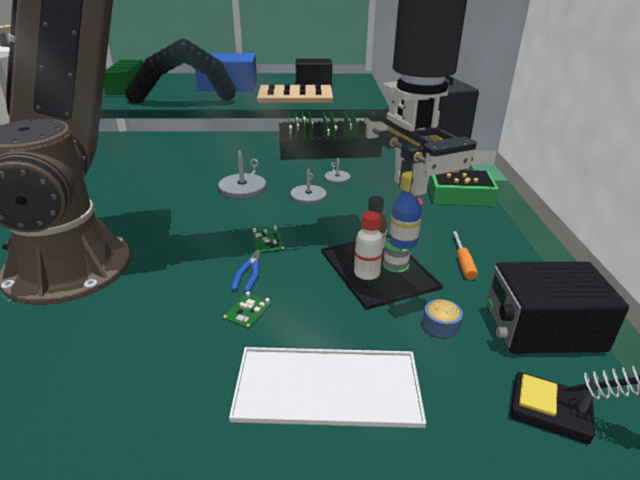

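The blue bottle hangs upright in the jaws at (406,215). Next I carry it to the white tray.

```bash
python3 -m inch '[0,0.016,0.013,0,0,0,0.02, 0,0.032,0.026,0,0,0,0.02, 0,0.032,0.026,0,0,0,0.02, 0,0.032,0.026,0,0,0,0.02, 0,0.032,0.026,0,0,0,0.02, 0,0.032,0.026,0,0,0,0.02, 0,0.016,0.014,0,0,0,0.02, 0,0,0,0,0,0,0.02, 0,0,0,0,0,0,0.02]';python3 -c "
from h import *
go(.568,-.315,.127,113)"
```

```text
clock: 7.22
tool_pos: [0.5663, -0.3141, 0.3669]
orientation: [-29.1, 89.1, 173.9]
force: [-0.8, 0.6, -1.8]
opening: 0.0289
rotvec [179.99   0.71  -1.28] shift now [ 0.0809  0.0021 -0.0023] after rot [ 0.0809 -0.0014  0.0012]
rotvec [-0.    0.82  0.45] shift now [ 0.0809  0.0021 -0.0023] after rot [ 0.0809  0.0014 -0.0012]
jaw -67.0 pos [ 0.5663 -0.3141  0.3669] j6 [-1.180e+01  1.970e+01 -5.700e+00  1.000e-01 -6.560e+01  1.247e+02] open 0.0289 F [-0.8  0.6 -1.8] t 7.22
```

```bash
python3 -m inch '[0.02,0.001,-0.001,0,0.8,0.4,0.02, 0.03,0,0,0,0,0,0.02, 0.015,0,0,0,0,0,0.02, 0,0,0,0,0,0,0.02, 0,0,0,0,0,0,0.02]';python3 -c "
from h import *
go(.568,-.315,.127,113)
s=snap('side','p1s')"
```

```text
clock: 7.85
tool_pos: [0.5696, -0.3112, 0.302]
orientation: [153.4, 89.9, -3.3]
force: [0.3, -0.2, -1.6]
opening: 0.0289
rotvec [-1.797e+02  9.000e-02 -1.800e-01] shift now [0.016  0.0028 0.003 ] after rot [ 0.016  -0.0028 -0.0029]
rotvec [ 0.3  -0.12 -0.06] shift now [0.016  0.0028 0.003 ] after rot [0.016  0.0028 0.0029]
jaw -66.7 pos [ 0.5696 -0.3112  0.302 ] j6 [-11.5  22.6 -10.4  -0.  -56.9 124.8] open 0.0289 F [ 0.3 -0.2 -1.6] t 7.85
```

View pics/p1s.png

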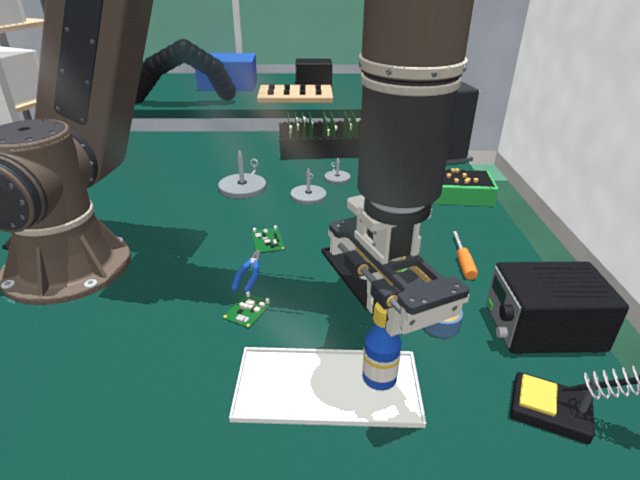

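The blue bottle hangs over the right-hand part of the white tray, base at about (381,385). I lower it gently.

```bash
python3 -m inch '[0.008,0.002,0.002,0,0,0,0.02, 0.004,0,0,0,0,0,0.02, 0,0,0,0,0,0,0.02]';python3 -m inch '[0.003,0,0,0,0,0,0.02, 0,0,0,0,0,0,0.02]';python3 -c "
from h import *
go(.568,-.315,.127,113)"
```

```text
clock: 8.28
tool_pos: [0.5688, -0.3142, 0.2908]
orientation: [148.6, 89.7, -8.1]
force: [0.2, 0.1, -1.5]
opening: 0.0294
clock: 8.52
tool_pos: [0.5688, -0.3144, 0.2877]
orientation: [147.7, 89.7, -9.0]
force: [-0.6, -0.1, -2.3]
opening: 0.0288
rotvec [-179.71    0.24   -0.38] shift now [0.0017 0.0003 0.001 ] after rot [ 0.0017 -0.0003 -0.0009]
rotvec [ 0.28 -0.24 -0.15] shift now [0.0017 0.0003 0.001 ] after rot [0.0017 0.0003 0.0009]
jaw -66.7 pos [ 0.5688 -0.3144  0.2877] j6 [-11.8  23.4 -11.3  -0.  -55.1 125.1] open 0.0288 F [-0.6 -0.1 -2.3] t 8.53
```

```bash
python3 -m inch '[0.003,0,0,0,0,0,0.02, 0,0,0,0,0,0,0.02]';python3 -m inch '[0.002,0,0,0,0,0,0.02]'
```

```text
clock: 8.78
tool_pos: [0.5694, -0.3147, 0.286]
orientation: [140.1, 89.6, -16.6]
force: [-0.7, 0.6, -2.2]
opening: 0.0288
clock: 8.9
tool_pos: [0.57, -0.315, 0.2856]
orientation: [135.0, 89.4, -21.6]
force: [-2.8, 1.1, 15.2]
opening: 0.0292
```

Contact: the vertical force went from −2 to +15 N. I release and rise.

```bash
python3 -m inch '[-0.0005,0,0,0,0,0,0.05, 0,0,0,0,0,0,0.05, 0,0,0,0,0,0,0.05, 0,0,0,0,0,0,0.05, -0.02,0,0,0,0,0,0.05, -0.04,0,0,0,0,0,0.05, -0.03,0,0,0,0,0,0.05, 0,0,0,0,0,0,0.05]';python3 -c "
from h import *
go(.583,-.0318,.121,113)
s=snap('side','q1s')"
```

```text
clock: 9.9
tool_pos: [0.5692, -0.3147, 0.3775]
orientation: [132.4, 89.5, -24.2]
force: [0.0, 0.8, -0.5]
opening: 0.0501
rotvec [-179.64    0.54   -0.49] shift now [ 0.0967 -0.2548 -0.1243] after rot [0.0975 0.255  0.1233]
rotvec [ 0.36 -0.31 -0.34] shift now [ 0.0967 -0.2548 -0.1243] after rot [ 0.0975 -0.255  -0.1233]
jaw -66.6 pos [ 0.5692 -0.3147  0.3775] j6 [-1.180e+01  1.910e+01 -5.100e+00  1.000e-01 -6.530e+01  1.251e+02] open 0.0501 F [ 0.   0.8 -0.5] t 9.9
```

View pics/q1s.png

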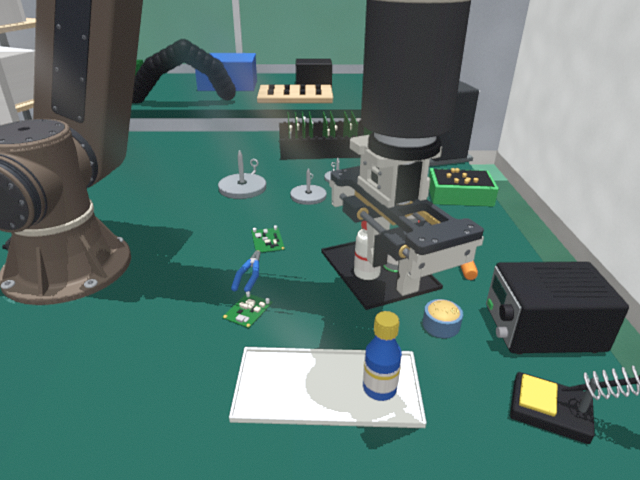

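The blue bottle stands upright on the white tray, base at (381,390). Next is the white one.

```bash
python3 -m inch '[0,-0.042,-0.0205,0.3,-0.3,-0.3,0.05, 0,-0.042,-0.0205,0,0,0,0.05, 0,-0.042,-0.0205,0,0,0,0.05, 0,-0.042,-0.0205,0,0,0,0.05, 0,-0.042,-0.0205,0,0,0,0.05, 0,-0.035,-0.017,0,0,0,0.05, 0,0,0,0,0,0,0.05, 0,0,0,0,0,0,0.05]';python3 -c "
from h import *
go(.583,-.0318,.121,113)"
```

```text
clock: 10.95
tool_pos: [0.581, -0.0346, 0.3658]
orientation: [-26.2, 89.1, 176.7]
force: [-0.6, -0.7, -0.1]
opening: 0.0499
rotvec [179.88   0.64  -1.29] shift now [ 0.0858 -0.0012 -0.0041] after rot [0.0858 0.0018 0.0029]
rotvec [-0.11  0.82  0.41] shift now [ 0.0858 -0.0012 -0.0041] after rot [ 0.0858 -0.0018 -0.0029]
jaw -67.1 pos [ 0.581  -0.0346  0.3658] j6 [ 15.7  13.8 -14.   -0.3 -63.1  97.3] open 0.0499 F [-0.6 -0.7 -0.1] t 10.95
```

```bash
python3 -m inch '[0.02,-0.0018,-0.0029,0,0.8,0.4,0.05, 0.03,0,0,0,0,0,0.05, 0.015,0,0,0,0,0,0.05, 0,0,0,0,0,0,0.05, 0,0,0,0,0,0,0.05]';python3 -c "
from h import *
go(.583,-.0318,.121,113)"
```

```text
clock: 11.58
tool_pos: [0.5828, -0.0357, 0.2988]
orientation: [33.8, 89.9, -123.6]
force: [1.1, 0.0, -0.2]
opening: 0.0495
rotvec [ 1.7962e+02 -5.0000e-02 -8.0000e-02] shift now [ 0.0188 -0.0035 -0.0017] after rot [0.0188 0.0035 0.0018]
rotvec [-0.38  0.05 -0.03] shift now [ 0.0188 -0.0035 -0.0017] after rot [ 0.0188 -0.0035 -0.0018]
jaw -67.4 pos [ 0.5828 -0.0357  0.2988] j6 [ 15.7  17.2 -19.1   0.1 -53.7  96.9] open 0.0495 F [ 1.1  0.  -0.2] t 11.57
```

```bash
python3 -m inch '[0.008,-0.0035,-0.0018,0,0,0,0.05, 0.01,0,0,0,0,0,0.05, 0,0,0,0,0,0,0.05, 0,0,0,0,0,0,0.05]';python3 -c "
from h import *
go(.583,-.0318,.121,113)
s=snap('side','g2s')
im=cv2.imread('pics/g2s.png')[150:320,320:480]; cv2.imwrite('pics/g2c.png',cv2.resize(im,None,fx=4,fy=3.5))"
```

```text
clock: 12.08
tool_pos: [0.5836, -0.0314, 0.2813]
orientation: [148.6, 89.9, -8.8]
force: [0.2, 0.3, -0.0]
opening: 0.05
rotvec [ 1.7964e+02 -1.0000e-01  1.7000e-01] shift now [0.0013 0.0001 0.0007] after rot [ 0.0013 -0.0001 -0.0007]
rotvec [-0.36 -0.11 -0.07] shift now [0.0013 0.0001 0.0007] after rot [0.0013 0.0001 0.0007]
jaw -67.4 pos [ 0.5836 -0.0314  0.2813] j6 [ 16.1  18.3 -20.2   0.1 -51.3  96.5] open 0.05 F [ 0.2  0.3 -0. ] t 12.07
```

View pics/g2c.png

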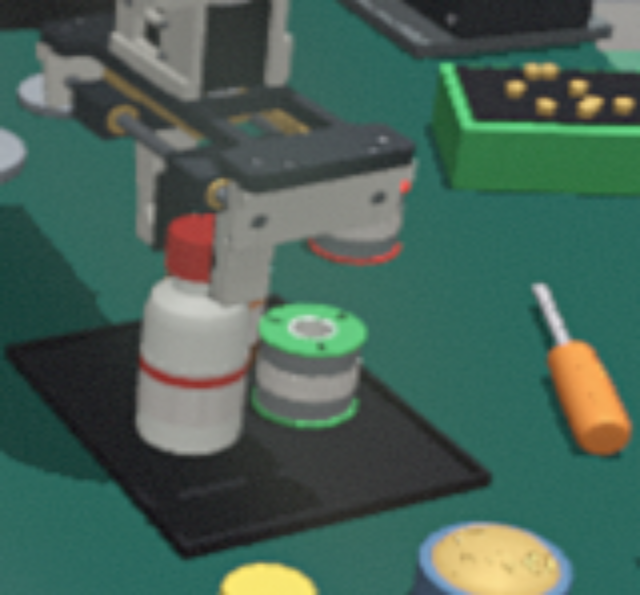

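The fingers straddle the red cap and are clear of the green spool. Closing.

```bash
python3 -m inch '[0,0,0,0,0,0,0.02, 0,0,0,0,0,0,0.02, 0,0,0,0,0,0,0.02, 0,0,0,0,0,0,0.02]';python3 -c "
from h import *
go(.583,-.0318,.121,113)";  python3 -m inch '[-0.02,0,0,0,0,0,0.02, -0.035,0,0,0,0,0,0.02, -0.035,0,0,0,0,0,0.02, 0,0,0,0,0,0,0.02, 0,0,0,0,0,0,0.02]';python3 -c "
from h import *
go(.496,-.311,.122,113)
s=snap('side','l2s')"
```

```text
clock: 12.62
tool_pos: [0.5836, -0.0315, 0.2817]
orientation: [154.0, 89.8, -3.4]
force: [0.7, -0.3, -0.4]
opening: 0.0311
rotvec [ 1.7963e+02 -1.1000e-01  2.2000e-01] shift now [0.0017 0.     0.0007] after rot [ 0.0017 -0.     -0.0007]
rotvec [-0.37 -0.14 -0.07] shift now [0.0017 0.     0.0007] after rot [0.0017 0.     0.0007]
jaw -67.4 pos [ 0.5836 -0.0315  0.2817] j6 [ 16.1  18.3 -20.2   0.1 -51.3  96.5] open 0.0311 F [ 0.7 -0.3 -0.4] t 12.62
clock: 13.25
tool_pos: [0.5823, -0.0315, 0.3717]
orientation: [-19.9, 89.9, -177.4]
force: [0.5, -0.2, -2.1]
opening: 0.031
rotvec [ 1.7958e+02  8.0000e-02 -2.2000e-01] shift now [0.091  0.225  0.1868] after rot [ 0.0907 -0.2236 -0.1886]
rotvec [-0.42  0.14  0.05] shift now [0.091  0.225  0.1868] after rot [0.0907 0.2236 0.1886]
jaw -67.4 pos [ 0.5823 -0.0315  0.3717] j6 [ 16.1  13.4 -13.9  -0.  -62.9  96.5] open 0.031 F [ 0.5 -0.2 -2.1] t 13.25
```

View pics/l2s.png

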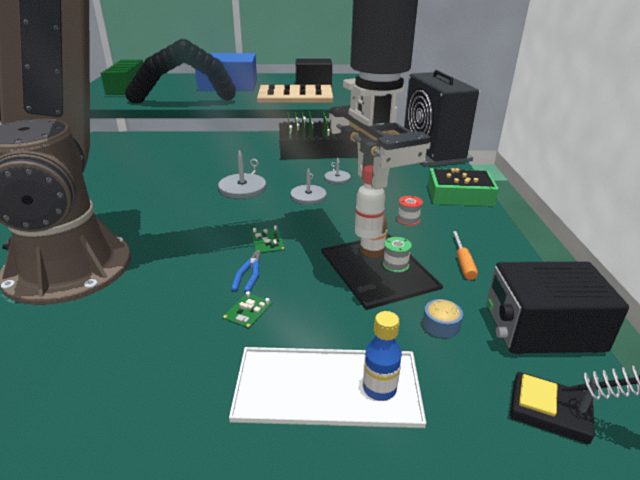

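The white bottle is held upright at (370,215). I carry it to the middle of the white tray.

```bash
python3 -m inch '[0,0.016,0.0135,0,0,0,0.02, 0,0.032,0.027,0,0,0,0.02, 0,0.032,0.027,0,0,0,0.02, 0,0.032,0.027,0,0,0,0.02, 0,0.032,0.027,0,0,0,0.02, 0,0.032,0.027,0,0,0,0.02, 0,0.030,0.024,0,0,0,0.02, 0,0.01,0.008,0,0,0,0.02, 0,0,0,0,0,0,0.02]';python3 -c "
from h import *
go(.496,-.311,.122,113)"
```

```text
clock: 14.42
tool_pos: [0.4909, -0.3125, 0.3639]
orientation: [-26.2, 89.0, 176.3]
force: [-0.4, 0.3, -1.3]
opening: 0.031
rotvec [179.51   0.69  -1.39] shift now [ 0.0828  0.0012 -0.0066] after rot [ 0.0829 -0.0006  0.0053]
rotvec [-0.49  0.89  0.44] shift now [ 0.0828  0.0012 -0.0066] after rot [ 0.0829  0.0006 -0.0053]
jaw -67.5 pos [ 0.4909 -0.3125  0.3639] j6 [-13.2  13.8 -14.4   0.2 -62.7 125.6] open 0.031 F [-0.4  0.3 -1.3] t 14.43
```

```bash
python3 -m inch '[0.01,0.0005,-0.005,0,0.8,0.4,0.02, 0.03,0,0,0,0,0,0.02, 0.02,0,0,0,0,0,0.02, 0,0,0,0,0,0,0.02, 0,0,0,0,0,0,0.02]';python3 -c "
from h import *
go(.496,-.311,.122,113)"
```

```text
clock: 15.05
tool_pos: [0.4975, -0.3071, 0.3005]
orientation: [-173.1, 89.9, 29.7]
force: [0.5, -0.1, -1.3]
opening: 0.0315
rotvec [1.7977e+02 1.0000e-02 1.0000e-01] shift now [0.0195 0.003  0.0029] after rot [ 0.0195 -0.003  -0.0029]
rotvec [-0.23 -0.07  0.01] shift now [0.0195 0.003  0.0029] after rot [0.0195 0.003  0.0029]
jaw -67.2 pos [ 0.4975 -0.3071  0.3005] j6 [-1.260e+01  1.720e+01 -1.890e+01 -1.000e-01 -5.390e+01  1.254e+02] open 0.0315 F [ 0.5 -0.1 -1.3] t 15.05
```

```bash
python3 -m inch '[0.008,0.003,0.003,0,0,0,0.02, 0.007,0,0,0,0,0,0.02, 0,0,0,0,0,0,0.02]';python3 -m inch '[0.003,0,0,0,0,0,0.02]'; python3 -m inch '[0.002,0,0,0,0,0,0.02]'
```

```text
clock: 15.42
tool_pos: [0.4964, -0.311, 0.286]
orientation: [155.3, 89.8, -1.9]
force: [-0.0, 0.9, -1.6]
opening: 0.0312
clock: 15.55
tool_pos: [0.4965, -0.3112, 0.2832]
orientation: [151.8, 89.7, -5.4]
force: [-0.3, -0.5, -2.5]
opening: 0.0313
clock: 15.68
tool_pos: [0.4967, -0.3114, 0.2816]
orientation: [146.7, 89.7, -10.4]
force: [-0.5, 1.8, 7.2]
opening: 0.0311
```

Contact at 7 N. I release and rise.

```bash
python3 -m inch '[0,0,0,0,0,0,0.05, 0,0,0,0,0,0,0.05, 0,0,0,0,0,0,0.05, 0,0,0,0,0,0,0.05, -0.02,0,0,0,0,0,0.05, -0.04,0,0,0,0,0,0.05, -0.03,0,0,0,0,0,0.05, 0,0,0,0,0,0,0.05]';python3 -c "
from h import *
go(.6025,.0422,.117,113)
s=snap('side','q2s')"
```

```text
clock: 16.68
tool_pos: [0.4964, -0.3114, 0.3743]
orientation: [143.7, 89.7, -13.4]
force: [0.5, 0.2, -0.2]
opening: 0.05
rotvec [179.82  -0.27   0.37] shift now [ 0.0984 -0.285  -0.2345] after rot [0.0983 0.284  0.2358]
rotvec [-0.18 -0.23 -0.17] shift now [ 0.0984 -0.285  -0.2345] after rot [ 0.0983 -0.284  -0.2358]
jaw -67.2 pos [ 0.4964 -0.3114  0.3743] j6 [-13.   13.4 -13.5   0.  -62.8 125.8] open 0.05 F [ 0.5  0.2 -0.2] t 16.68
```

View pics/q2s.png

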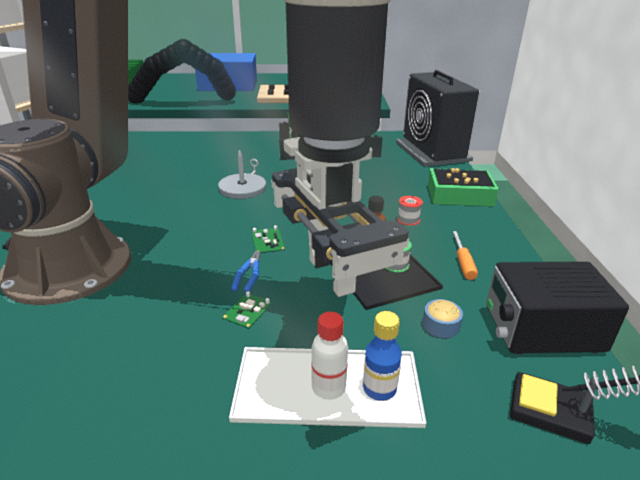

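White and blue both stand upright on the tray at (329,370) and (381,370). Next is amber.

```bash
python3 -m inch '[0,-0.035,-0.029,0,0,0,0.05, 0,-0.041,-0.034,0,0,0,0.05, 0,-0.041,-0.034,0,0,0,0.05, 0,-0.041,-0.034,0,0,0,0.05, 0,-0.041,-0.034,0,0,0,0.05, 0,-0.041,-0.034,0,0,0,0.05, 0,-0.03,-0.026,0,0,0,0.05, 0,0,0,0,0,0,0.05, 0,0,0,0,0,0,0.05]';python3 -c "
from h import *
go(.6025,.0422,.117,113)"
```

```text
clock: 17.85
tool_pos: [0.5997, 0.0351, 0.3621]
orientation: [-16.1, 89.3, -173.5]
force: [-0.4, -0.0, 0.2]
opening: 0.0502
rotvec [179.63   0.29  -1.  ] shift now [ 0.0861 -0.0052 -0.0063] after rot [0.0861 0.0054 0.0054]
rotvec [-0.37  0.64  0.19] shift now [ 0.0861 -0.0052 -0.0063] after rot [ 0.0861 -0.0054 -0.0054]
jaw -67.4 pos [0.5997 0.0351 0.3621] j6 [ 21.9  15.6 -12.1  -0.2 -62.9  90.8] open 0.0502 F [-0.4 -0.   0.2] t 17.85
```

```bash
python3 -m inch '[0.015,-0.0054,-0.0054,0,0.6,0.2,0.05, 0.03,0,0,0,0,0,0.05, 0.015,0,0,0,0,0,0.05, 0,0,0,0,0,0,0.05, 0,0,0,0,0,0,0.05]';python3 -c "
from h import *
go(.6025,.0422,.117,113)"
```

```text
clock: 18.48
tool_pos: [0.6017, 0.0382, 0.3007]
orientation: [39.5, 89.9, -118.1]
force: [-0.0, -0.6, 0.9]
opening: 0.0498
rotvec [ 1.7938e+02 -7.0000e-02 -8.0000e-02] shift now [ 0.0247 -0.0034 -0.0022] after rot [0.0247 0.0033 0.0022]
rotvec [-0.62  0.05 -0.04] shift now [ 0.0247 -0.0034 -0.0022] after rot [ 0.0247 -0.0033 -0.0022]
jaw -67.6 pos [0.6017 0.0382 0.3007] j6 [ 22.2  18.7 -16.6   0.1 -54.7  90.1] open 0.0498 F [-0.  -0.6  0.9] t 18.48
```

```bash
python3 -m inch '[0.01,-0.0034,-0.0022,0,0,0,0.05, 0.012,0,0,0,0,0,0.05, 0,0,0,0,0,0,0.05, 0,0,0,0,0,0,0.05]';python3 -c "
from h import *
go(.6025,.0422,.117,113)
s=snap('side','g3s')
im=cv2.imread('pics/g3s.png')[150:320,320:480]; cv2.imwrite('pics/g3c.png',cv2.resize(im,None,fx=4,fy=3.5))"
```

```text
clock: 18.98
tool_pos: [0.603, 0.0425, 0.2787]
orientation: [146.2, 89.9, -11.4]
force: [0.1, -0.2, -0.4]
opening: 0.0503
rotvec [ 1.7939e+02 -9.0000e-02  1.3000e-01] shift now [0.0027 0.0001 0.0006] after rot [ 0.0027 -0.0001 -0.0006]
rotvec [-0.61 -0.09 -0.06] shift now [0.0027 0.0001 0.0006] after rot [0.0027 0.0001 0.0006]
jaw -67.6 pos [0.603  0.0425 0.2787] j6 [ 22.6  20.1 -17.8   0.1 -52.   89.8] open 0.0503 F [ 0.1 -0.2 -0.4] t 18.98
```

View pics/g3c.png

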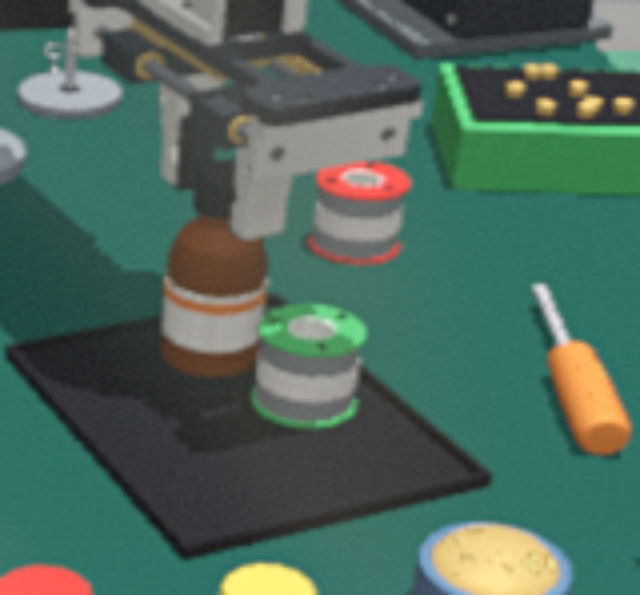

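The fingers straddle the black cap, so I close and lift.

```bash
python3 -m inch '[0.001,0,0,0,0,0,0.02, 0,0,0,0,0,0,0.02, 0,0,0,0,0,0,0.02, 0,0,0,0,0,0,0.02, 0,0,0,0,0,0,0.02]';python3 -c "
from h import *
go(.6025,.0422,.117,113)";  python3 -m inch '[-0.02,0,0,0,0,0,0.02, -0.035,0,0,0,0,0,0.02, -0.035,0,0,0,0,0,0.02, 0,0,0,0,0,0,0.02, 0,0,0,0,0,0,0.02]';python3 -c "
from h import *
go(.424,-.307,.119,113)
s=snap('side','l3s')"
```

```text
clock: 19.65
tool_pos: [0.603, 0.0425, 0.2781]
orientation: [157.9, 89.9, 0.3]
force: [-0.7, -0.4, -1.2]
opening: 0.0262
rotvec [ 1.7938e+02 -8.0000e-02  2.0000e-01] shift now [0.0021 0.0001 0.0006] after rot [ 0.0021 -0.0001 -0.0006]
rotvec [-0.62 -0.13 -0.05] shift now [0.0021 0.0001 0.0006] after rot [0.0021 0.0001 0.0006]
jaw -67.6 pos [0.603  0.0425 0.2781] j6 [ 22.6  20.2 -17.9   0.1 -51.8  89.8] open 0.0262 F [-0.7 -0.4 -1.2] t 19.65
clock: 20.27
tool_pos: [0.6018, 0.0424, 0.3684]
orientation: [-6.8, 89.9, -164.5]
force: [0.3, -0.1, -2.1]
opening: 0.0264
rotvec [ 1.7934e+02  3.0000e-02 -2.0000e-01] shift now [0.091  0.2556 0.2971] after rot [ 0.0904 -0.2521 -0.3002]
rotvec [-0.66  0.13  0.02] shift now [0.091  0.2556 0.2971] after rot [0.0904 0.2521 0.3002]
jaw -67.7 pos [0.6018 0.0424 0.3684] j6 [ 22.6  15.4 -11.6  -0.  -63.1  89.8] open 0.0264 F [ 0.3 -0.1 -2.1] t 20.27
```

View pics/l3s.png

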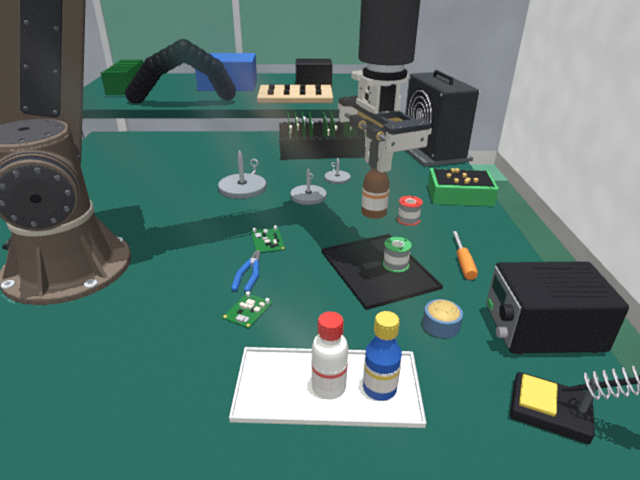

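Amber is held upright at (376,193). I carry it to the near end of the white tray.

```bash
python3 -m inch '[0,0.02,0.023,0,0,0,0.02, 0,0.032,0.037,0,0,0,0.02, 0,0.032,0.037,0,0,0,0.02, 0,0.032,0.037,0,0,0,0.02, 0,0.032,0.037,0,0,0,0.02, 0,0.032,0.037,0,0,0,0.02, 0,0.032,0.037,0,0,0,0.02, 0,0.02,0.026,0,0,0,0.02, 0,0.01,0.014,0,0,0,0.02, 0,0,0,0,0,0,0.02, 0,0,0,0,0,0,0.02]';python3 -c "
from h import *
go(.424,-.307,.119,113)"
```

```text
clock: 21.7
tool_pos: [0.4151, -0.3039, 0.3607]
orientation: [-22.5, 88.9, 179.7]
force: [-0.3, 0.9, -0.9]
opening: 0.0262
rotvec [179.15   0.66  -1.56] shift now [ 0.0825  0.0069 -0.0085] after rot [ 0.0827 -0.0064  0.007 ]
rotvec [-0.84  1.    0.42] shift now [ 0.0825  0.0069 -0.0085] after rot [ 0.0827  0.0064 -0.007 ]
jaw -67.8 pos [ 0.4151 -0.3039  0.3607] j6 [-14.2   7.7 -22.8   0.3 -60.6 126.2] open 0.0262 F [-0.3  0.9 -0.9] t 21.7
```

```bash
python3 -m inch '[0.01,0.0064,-0.007,0,1,0.4,0.02, 0.03,0,0,0,0,0,0.02, 0.02,0,0,0,0,0,0.02, 0,0,0,0,0,0,0.02, 0,0,0,0,0,0,0.02]';python3 -c "
from h import *
go(.424,-.307,.119,113)"
```

```text
clock: 22.32
tool_pos: [0.4253, -0.3049, 0.2994]
orientation: [159.1, 89.9, 1.5]
force: [0.3, -0.8, -0.1]
opening: 0.0265
rotvec [ 1.794e+02 -3.000e-02  8.000e-02] shift now [0.0214 0.0014 0.0021] after rot [ 0.0214 -0.0014 -0.0021]
rotvec [-0.6  -0.05 -0.02] shift now [0.0214 0.0014 0.0021] after rot [0.0214 0.0014 0.0021]
jaw -67.6 pos [ 0.4253 -0.3049  0.2994] j6 [-14.1  11.9 -26.6  -0.  -51.5 126.6] open 0.0265 F [ 0.3 -0.8 -0.1] t 22.32
```

```bash
python3 -m inch '[0.01,0.0015,0.002,0,0,0,0.02, 0.007,0,0,0,0,0,0.02, 0,0,0,0,0,0,0.02]';python3 -m inch '[0.002,0,0,0,0,0,0.02]'; python3 -m inch '[0.002,0,0,0,0,0,0.02]'
```

```text
clock: 22.7
tool_pos: [0.4245, -0.3071, 0.2827]
orientation: [144.8, 89.8, -12.7]
force: [-0.4, -0.4, -1.1]
opening: 0.0261
clock: 22.82
tool_pos: [0.4246, -0.3072, 0.2809]
orientation: [143.3, 89.8, -14.3]
force: [0.3, -0.2, -1.7]
opening: 0.0264
clock: 22.95
tool_pos: [0.4247, -0.3072, 0.2789]
orientation: [143.0, 89.8, -14.6]
force: [-0.4, -0.9, -2.6]
opening: 0.0261
```

```bash
python3 -m inch '[0.0015,0,0,0,0,0,0.02]';python3 -m inch '[0.0012,0,0,0,0,0,0.02]'
```

```text
clock: 23.08
tool_pos: [0.425, -0.3075, 0.2779]
orientation: [137.4, 89.7, -20.2]
force: [-1.7, -0.1, 10.4]
opening: 0.026
clock: 23.2
tool_pos: [0.4253, -0.3077, 0.2779]
orientation: [131.5, 89.7, -26.0]
force: [-4.7, 3.2, 14.5]
opening: 0.0259
```

```bash
python3 -m inch '[-0.0005,0,0,0,0,0,0.05, 0,0,0,0,0,0,0.05, 0,0,0,0,0,0,0.05, 0,0,0,0,0,0,0.05, -0.02,0,0,0,0,0,0.05, -0.04,0,0,0,0,0,0.05, -0.03,0,0,0,0,0,0.05, 0,0,0,0,0,0,0.05]';python3 -c "
from h import *
go(.6437,-.009,.041,113)
s=snap('side','q3s');w=cloud(s)
s=snap('top','q3t')"
```

```text
clock: 24.2
tool_pos: [0.4249, -0.3075, 0.3706]
orientation: [127.7, 89.7, -29.8]
force: [0.3, 0.6, -0.2]
opening: 0.0499
rotvec [179.5   -0.38   0.29] shift now [ 0.1708 -0.1928 -0.3158] after rot [0.1706 0.1893 0.318 ]
rotvec [-0.5  -0.19 -0.24] shift now [ 0.1708 -0.1928 -0.3158] after rot [ 0.1706 -0.1893 -0.318 ]
jaw -67.5 pos [ 0.4249 -0.3075  0.3706] j6 [-1.440e+01  7.800e+00 -2.120e+01  1.000e-01 -6.070e+01  1.269e+02] open 0.0499 F [ 0.3  0.6 -0.2] t 24.2
```

View pics/q3s.png

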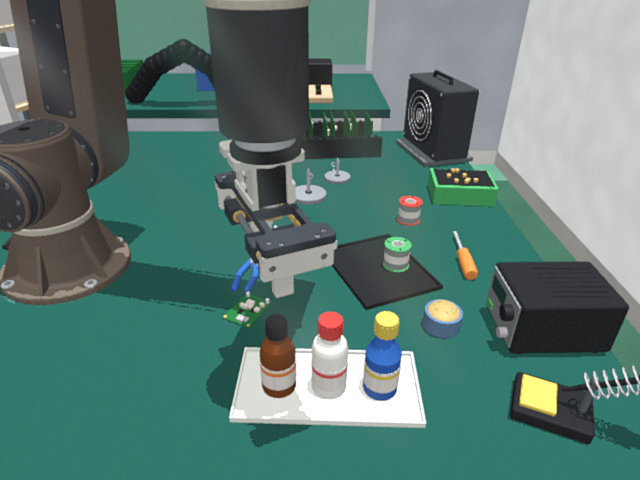

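View pics/q3t.png

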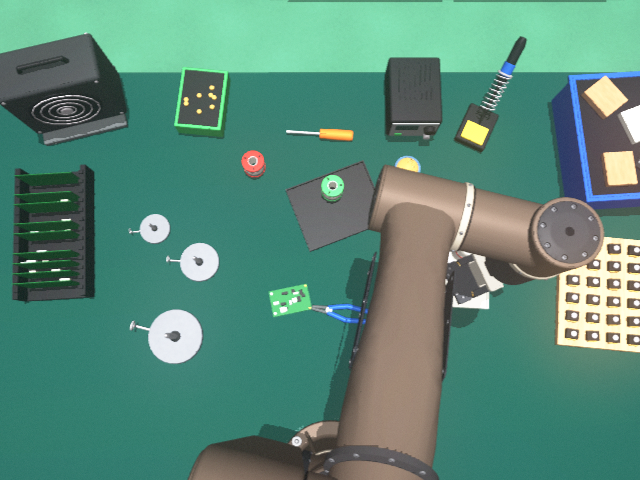

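All three bottles stand upright on the white tray at (278,370), (329,370) and (381,370), and the black tray is clear. I remeasure the spool.

```bash
python3 - <<'E'
from h import *
for n,u,v,r in [("top",332,187,18),("side",398,252,18)]:
    s=snap(n); w=cloud(s); h=cv2.cvtColor(s["color"],cv2.COLOR_RGB2HSV)
    m=region(w,u,v,r,.046,.06)&(h[...,0]>50)&(h[...,0]<82)&(h[...,1]>90)
    p=w[m]; p=p[np.abs(p[:,2]-np.median(p[:,2]))<.004]
    c,rr=mec(p[:,:2]); print(n,m.sum(),c.round(4),round(2*rr,4),p.mean(0).round(4))
E
```

```text
top 274 [ 0.6434 -0.008 ] 0.0511 [ 0.6433 -0.0076  0.0532]
side 251 [ 0.6414 -0.0109] 0.0526 [ 0.6414 -0.0137  0.0521]
```

```bash
python3 -m inch '[0,-0.03,-0.05,-0.5,-0.2,-0.2,0.06, 0,-0.03,-0.05,0,0,0,0.07, 0,-0.03,-0.05,0,0,0,0.08, 0,-0.03,-0.05,0,0,0,0.087, 0,-0.03,-0.05,0,0,0,0.087, 0,-0.02,-0.035,0,0,0,0.087, 0,0,0,0,0,0,0.087, 0,0,0,0,0,0,0.087]';python3 -c "
from h import *
go(.6437,-.008,.041,113)"
```

```text
clock: 25.4
tool_pos: [0.6251, -0.0317, 0.3549]
orientation: [-21.9, 88.7, -179.1]
force: [-0.5, -0.1, 0.3]
opening: 0.0871
rotvec [179.79   0.74  -1.84] shift now [ 0.1545 -0.0133 -0.0295] after rot [0.1549 0.0145 0.0264]
rotvec [-0.2   1.17  0.47] shift now [ 0.1545 -0.0133 -0.0295] after rot [ 0.1549 -0.0145 -0.0264]
jaw -67.2 pos [ 0.6251 -0.0317  0.3549] j6 [ 14.8  18.4  -9.1  -0.3 -63.7  98.1] open 0.0871 F [-0.5 -0.1  0.3] t 25.4
```

```bash
python3 -m inch '[0.01,-0.0145,-0.0264,0,1.1,0.4,0.087, 0.03,0,0,0,0,0,0.087, 0.04,0,0,0,0,0,0.087, 0.03,0,0,0,0,0,0.087, 0,0,0,0,0,0,0.087, 0,0,0,0,0,0,0.087]';python3 -c "
from h import *
go(.643,-.009,.041,113)"
```

```text
clock: 26.15
tool_pos: [0.6441, -0.0094, 0.2411]
orientation: [-176.1, 89.9, 26.4]
force: [-0.5, 0.5, 0.5]
opening: 0.087
rotvec [1.7954e+02 1.0000e-02 1.2000e-01] shift now [ 0.0411 -0.0007  0.0009] after rot [ 0.0411  0.0008 -0.0009]
rotvec [-0.46 -0.08  0.  ] shift now [ 0.0411 -0.0007  0.0009] after rot [ 0.0411 -0.0008  0.0009]
jaw -67.5 pos [ 0.6441 -0.0094  0.2411] j6 [ 16.5  25.7 -14.6  -0.  -49.6  96.1] open 0.087 F [-0.5  0.5  0.5] t 26.15
```

```bash
python3 -m inch '[0.02,-0.0007,0.0009,0,0,0,0.087, 0.02,0,0,0,0,0,0.087, 0,0,0,0,0,0,0.087, 0,0,0,0,0,0,0.087]';python3 -c "
from h import *
go(.643,-.009,.041,113)
s=snap('side','g4s')
im=cv2.imread('pics/g4s.png')[150:320,320:480]; cv2.imwrite('pics/g4c.png',cv2.resize(im,None,fx=4,fy=3.5))"
```

```text
clock: 26.65
tool_pos: [0.6457, -0.0089, 0.2074]
orientation: [169.5, 89.3, 12.1]
force: [0.1, 0.8, 0.6]
opening: 0.087
rotvec [179.54  -0.2    1.06] shift now [ 0.0074 -0.001   0.0027] after rot [ 0.0074  0.001  -0.0026]
rotvec [-0.46 -0.68 -0.13] shift now [ 0.0074 -0.001   0.0027] after rot [ 0.0074 -0.001   0.0026]
jaw -67.5 pos [ 0.6457 -0.0089  0.2074] j6 [ 16.5  27.9 -16.3   0.1 -45.1  96. ] open 0.087 F [0.1 0.8 0.6] t 26.65
```

View pics/g4c.png

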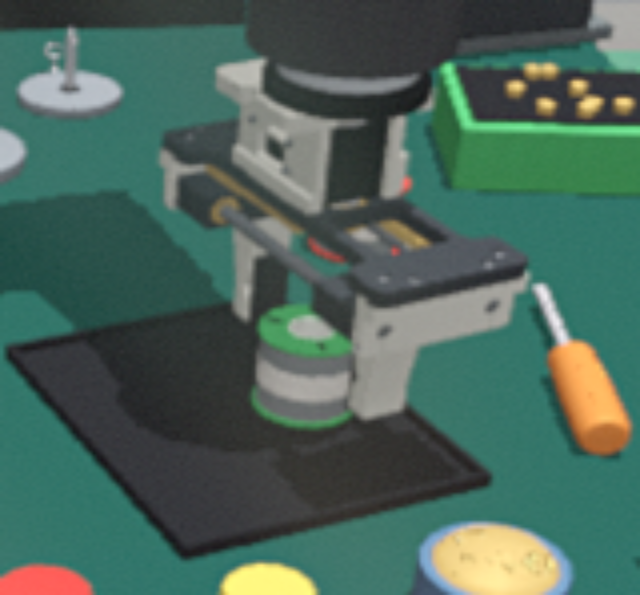

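The spool sits between the open jaws. I correct the tilt, go 6 mm lower and close.

```bash
python3 -m inch '[0.006,-0.001,0.0026,0,-0.7,0,0.087, 0,0,0,0,0,0,0.087, 0,0,0,0,0,0,0.04, 0,0,0,0,0,0,0.04, 0,0,0,0,0,0,0.04, 0,0,0,0,0,0,0.04, 0,0,0,0,0,0,0.04]';python3 -c "
from h import *
go(.643,-.009,.041,113)"; python3 -m inch '[-0.02,0,0,0,0,0,0.04, -0.035,0,0,0,0,0,0.04, -0.035,0,0,0,0,0,0.04, -0.03,0,0,0,0,0,0.04, 0,0,0,0,0,0,0.04, 0,0,0,0,0,0,0.04]';python3 -c "
from h import *
go(.4734,.2995,.14,158)
s=snap('side','l4s')"
```

```text
clock: 27.58
tool_pos: [0.6433, -0.0089, 0.2029]
orientation: [117.3, 89.8, -40.1]
force: [0.4, -0.5, 0.0]
opening: 0.0506
rotvec [ 1.7954e+02 -2.3000e-01  1.2000e-01] shift now [0.0029 0.     0.0003] after rot [ 0.0029 -0.     -0.0003]
rotvec [-0.45 -0.08 -0.15] shift now [0.0029 0.     0.0003] after rot [0.0029 0.     0.0003]
jaw -67.5 pos [ 0.6433 -0.0089  0.2029] j6 [ 16.6  28.2 -16.6   0.2 -45.1  95.8] open 0.0506 F [ 0.4 -0.5  0. ] t 27.57
clock: 28.32
tool_pos: [0.6408, -0.0088, 0.3208]
orientation: [-7.7, 89.5, -165.3]
force: [-0.4, 0.7, -3.1]
opening: 0.0512
rotvec [134.43   0.31  -0.52] shift now [ 0.0225 -0.3489  0.0369] after rot [0.0218 0.2707 0.2232]
rotvec [-45.57   0.42   0.25] shift now [ 0.0225 -0.3489  0.0369] after rot [ 0.0218 -0.2707 -0.2232]
jaw -67.6 pos [ 0.6408 -0.0088  0.3208] j6 [ 16.6  21.1 -10.   -0.  -59.4  95.8] open 0.0512 F [-0.4  0.7 -3.1] t 28.32
```

View pics/l4s.png

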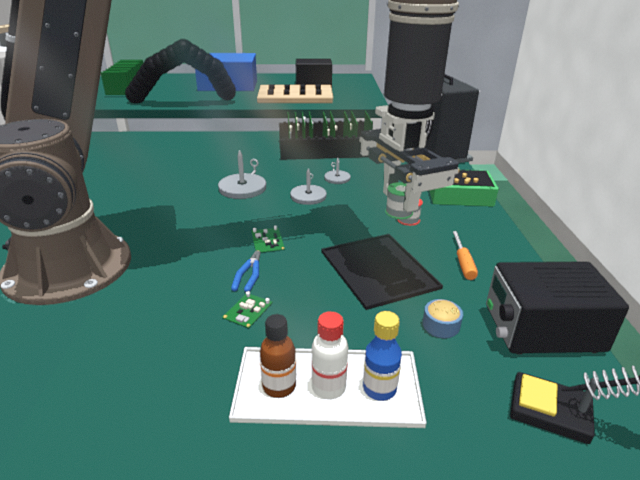

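The spool is held level at (400,195) and the bottles are undisturbed. Now to the stand.

```bash
python3 -m inch '[0,0,0,-9.1,0.1,0,0.04, 0,0,0,-9.1,0.1,0,0.04, 0,0,0,-9.1,0.1,0,0.04, 0,0,0,-9.1,0,0,0.04, 0,0,0,-9.1,0,0,0.04, 0,0,0,0,0,0,0.04]';python3 -c "
from h import *
go(.4734,.2995,.16,158)"
```

```text
clock: 29.12
tool_pos: [0.6388, -0.0091, 0.3104]
orientation: [-63.6, 88.9, -174.4]
force: [-0.0, -0.2, -3.2]
opening: 0.051
rotvec [-178.77   -1.52    0.78] shift now [-0.006  -0.2642 -0.2298] after rot [-0.0086  0.2689  0.2242]
rotvec [1.22 0.5  0.98] shift now [-0.006  -0.2642 -0.2298] after rot [-0.0086 -0.2689 -0.2242]
jaw -20.8 pos [ 0.6388 -0.0091  0.3104] j6 [ 16.6  21.6 -10.6  -0.2 -58.9 142.8] open 0.051 F [-0.  -0.2 -3.2] t 29.12
```

```bash
python3 -m inch '[-0.006,-0.018,-0.015,1.2,0.5,0.9,0.04, 0,-0.036,-0.03,0,0,0,0.04, 0,-0.036,-0.03,0,0,0,0.04, 0,-0.036,-0.03,0,0,0,0.04, 0,-0.036,-0.03,0,0,0,0.04, 0,-0.036,-0.03,0,0,0,0.04, 0,-0.036,-0.03,0,0,0,0.04, 0,-0.022,-0.018,0,0,0,0.04, 0,0,0,0,0,0,0.04, 0,0,0,0,0,0,0.04]';python3 -c "
from h import *
go(.4734,.2995,.14,158)"
```

```text
clock: 30.38
tool_pos: [0.48, 0.2944, 0.3088]
orientation: [-38.8, 89.3, -153.3]
force: [0.2, 0.6, -3.4]
opening: 0.051
rotvec [177.5    0.66  -0.79] shift now [ 0.0099 -0.008  -0.002 ] after rot [0.0098 0.008  0.0023]
rotvec [-2.5   0.51  0.43] shift now [ 0.0099 -0.008  -0.002 ] after rot [ 0.0098 -0.008  -0.0023]
jaw -24.5 pos [0.48   0.2944 0.3088] j6 [ 51.3  15.  -20.6  -0.3 -55.  104.4] open 0.051 F [ 0.2  0.6 -3.4] t 30.38
```

```bash
python3 -m inch '[0,-0.008,-0.0023,-2.4,0.5,0.4,0.04, 0.006,0,0,0,0,0,0.04, 0,0,0,0,0,0,0.04, 0,0,0,0,0,0,0.04]';python3 -c "
from h import *
go(.473,.299,.053,158)
s=snap('side','s1');t=snap('top','t1')
a=cv2.imread('pics/s1.png')[90:220,220:390];b=cv2.imread('pics/t1.png')[190:320,120:290]
cv2.imwrite('pics/s1c.png',np.vstack([cv2.resize(a,(400,300)),cv2.resize(b,(400,300))]))"
```

```text
clock: 30.88
tool_pos: [0.474, 0.2981, 0.3019]
orientation: [-27.6, 90.0, -139.9]
force: [-0.1, 0.2, -2.4]
opening: 0.0511
rotvec [ 1.7978e+02  3.0000e-02 -6.0000e-02] shift now [ 0.0899 -0.0013 -0.0006] after rot [0.0899 0.0013 0.0005]
rotvec [-0.22  0.04  0.02] shift now [ 0.0899 -0.0013 -0.0006] after rot [ 0.0899 -0.0013 -0.0005]
jaw -22.2 pos [0.474  0.2981 0.3019] j6 [ 52.2  15.  -21.9  -0.  -53.2 105.6] open 0.0511 F [-0.1  0.2 -2.4] t 30.88
```

View pics/s1c.png

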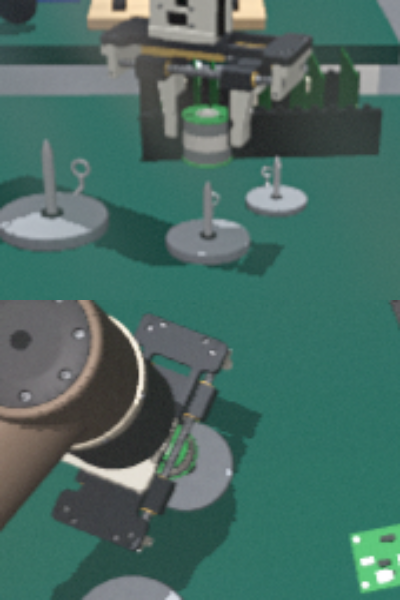

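In the side view the spool (centre column 207 of the crop) lines up with the spindle (207). I check its y from depth before lowering.

```bash
python3 - <<'E'
from h import *
from scipy.optimize import least_squares
s=snap("side"); w=cloud(s)
m=region(w,308,148,16,.105,.15)&(np.abs(w[...,1]-.29)<.05); p=w[m]
p=p[(p[:,2]>.11)&(p[:,2]<.145)]
f=least_squares(lambda c:np.hypot(p[:,0]-c[0],p[:,1]-c[1])-.0255,[.473,.299],loss="soft_l1",f_scale=.002)
print(len(p),f.x,p.min(0),p.max(0))
m=region(w,308,175,12,.03,.08); q=w[m]; q=q[np.abs(q[:,1]-.297)<.015]; print("spindle",len(q),q.mean(0),q.min(0),q.max(0))
# base disc top
m=region(w,308,190,24,.009,.016); q=w[m]; q=q[np.abs(q[:,1]-.299)<.06]; print(len(q),mec(q[:,:2]))
print(proj(s,[[.4734,.2995,.076],[.4734,.2995,.012]]))
E
```

```text
367 [0.47258699 0.29907723] [0.4376688  0.26939363 0.11013558] [0.50860638 0.30968059 0.14486109]
spindle 64 [0.47166668 0.29644698 0.05245243] [0.46783107 0.28852715 0.0304754 ] [0.47547565 0.301479   0.07566338]
440 (array([0.47153378, 0.29832904]), 0.046725593566894534)
[[308.13270835 167.84059744]
 [308.28692715 191.47687751]]
```

Spool axis (.4726,.2991), spindle about (.472,.300), well inside the 5.5 mm clearance. Lowering.

```bash
python3 -m inch '[0.015,-0.001,0,0,0,0,0.04, 0.012,0,0,0,0,0,0.04, 0.01,0,0,0,0,0,0.04, 0,0,0,0,0,0,0.04]';python3 -c "
from h import *
go(.473,.299,.053,158)
s=snap('side','s2')
a=cv2.imread('pics/s2.png')[110:220,240:370]
cv2.imwrite('pics/s2c.png',cv2.resize(a,(650,550)))"
```

```text
clock: 31.52
tool_pos: [0.4728, 0.2983, 0.2615]
orientation: [-26.9, 89.9, -139.2]
force: [-0.1, -0.5, -3.0]
opening: 0.0511
rotvec [ 1.7977e+02  8.0000e-02 -1.6000e-01] shift now [ 0.0495  0.     -0.0008] after rot [0.0495 0.     0.0007]
rotvec [-0.23  0.11  0.05] shift now [ 0.0495  0.     -0.0008] after rot [ 0.0495 -0.     -0.0007]
jaw -22.2 pos [0.4728 0.2983 0.2615] j6 [ 52.3  17.6 -24.5  -0.  -48.  105.5] open 0.0511 F [-0.1 -0.5 -3. ] t 31.52
```

View pics/s2c.png

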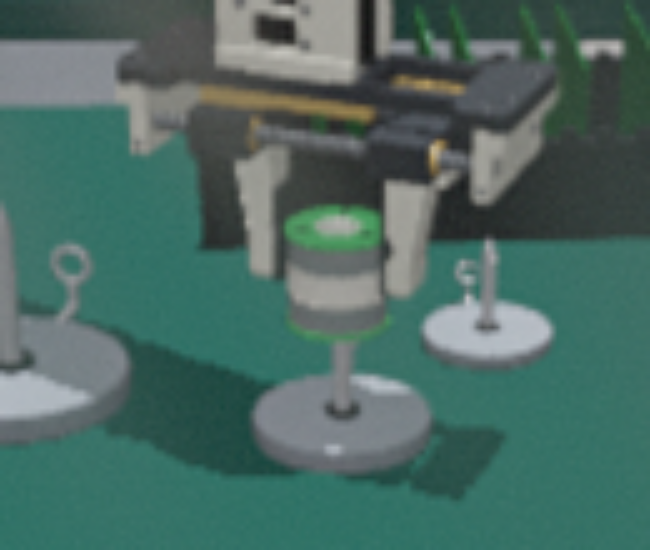

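The spindle has entered the bore with no lateral force. I lower on to the base.

```bash
python3 -m inch '[0.012,0,0,0,0,0,0.04, 0.015,0,0,0,0,0,0.04, 0.01,0,0,0,0,0,0.04, 0,0,0,0,0,0,0.04]';python3 -m inch '[0.004,0,0,0,0,0,0.04, 0,0,0,0,0,0,0.04]'
```

```text
clock: 32.08
tool_pos: [0.473, 0.2986, 0.2225]
orientation: [-27.5, 90.0, -139.7]
force: [1.1, -0.7, -2.1]
opening: 0.0511
clock: 32.33
tool_pos: [0.4732, 0.2988, 0.2185]
orientation: [-20.0, 90.0, -132.2]
force: [0.8, 0.1, -3.3]
opening: 0.0515
```

```bash
python3 -m inch '[0.004,0,0,0,0,0,0.04]';python3 -m inch '[0.002,0,0,0,0,0,0.04]';python3 -m inch '[0.001,0,0,0,0,0,0.04]'
```

```text
clock: 32.45
tool_pos: [0.4734, 0.299, 0.2149]
orientation: [160.2, 89.9, 48.0]
force: [0.1, -0.1, -3.3]
opening: 0.0513
clock: 32.58
tool_pos: [0.4734, 0.299, 0.2128]
orientation: [161.2, 89.9, 49.0]
force: [-0.7, 0.6, -2.2]
opening: 0.0515
clock: 32.7
tool_pos: [0.4734, 0.299, 0.2118]
orientation: [159.0, 89.9, 46.8]
force: [-3.6, 0.1, 7.3]
opening: 0.051
```

It touches at TCP z = 0.2118, as predicted for the base. I release and rise.

```bash
python3 -m inch '[0,0,0,0,0,0,0.066, 0,0,0,0,0,0,0.066, 0,0,0,0,0,0,0.066, 0,0,0,0,0,0,0.066, -0.02,0,0,0,0,0,0.066, -0.04,0,0,0,0,0,0.066, -0.04,0,0,0,0,0,0.066, -0.04,0,0,0,0,0,0.066, 0,0,0,0,0,0,0.05]';python3 - <<'E'
from h import *
s=snap("side","s3"); w=cloud(s)
a=cv2.imread('pics/s3.png')[110:220,240:370]
cv2.imwrite('pics/s3c.png',cv2.resize(a,(650,550)))
h=cv2.cvtColor(s["color"],cv2.COLOR_RGB2HSV)
m=region(w,308,178,22,.04,.085)&(h[...,0]>50)&(h[...,0]<75)&(h[...,1]>110)&(h[...,2]>110)&(np.abs(w[...,1]-.3)<.06)
p=w[m]; p=p[np.abs(p[:,2]-np.median(p[:,2]))<.006]; print(len(p),p.mean(0),mec(p[:,:2]))
go(.4253,-.3077,.119,113)
E
```

```text
clock: 33.83
tool_pos: [0.4737, 0.2992, 0.3571]
orientation: [143.8, 89.8, 31.6]
force: [-0.3, -0.3, 0.0]
opening: 0.0607
101 [0.4716634  0.2925046  0.06158643] (array([0.47106976, 0.29675256]), 0.026255491256713868)
rotvec [-1.3519e+02  2.0000e-02  2.0000e-02] shift now [0.0774 0.1847 0.5795] after rot [ 0.0771 -0.5395 -0.281 ]
rotvec [ 4.481e+01  2.000e-02 -2.000e-02] shift now [0.0774 0.1847 0.5795] after rot [0.0771 0.5395 0.281 ]
jaw -22.2 pos [0.4732 0.2987 0.3551] j6 [ 52.3  11.9 -18.1   0.  -59.9 105.5] open 0.0569 F [-0.5  0.8 -0.2] t 33.88
```

View pics/s3c.png

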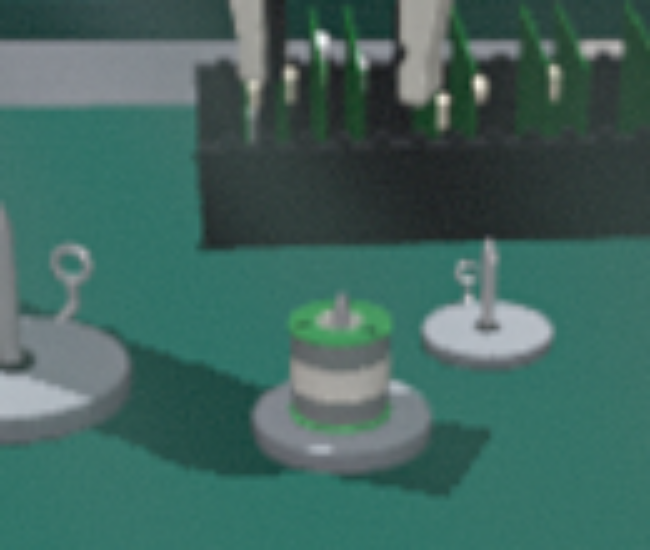

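The spool sits on the base with the spindle through it; its top is at 0.0616 m against 0.062 expected. Now I return the bottles, amber first.

```bash
python3 -m inch '[-0.005,0,0,9,0,0,0.05, 0,0,0,9,0,0,0.05, 0,0,0,9,0,0,0.05, 0,0,0,9,0,0,0.05, 0,0,0,8.8,0,0,0.05, 0,0.045,0.0234,0,0,0,0.05, 0,0.045,0.0234,0,0,0,0.05, 0,0.045,0.0234,0,0,0,0.05, 0,0.045,0.0234,0,0,0,0.05, 0,0.045,0.0234,0,0,0,0.05, 0,0.045,0.0234,0,0,0,0.05, 0,0.045,0.0234,0,0,0,0.05, 0,0.045,0.0234,0,0,0,0.05, 0,0.045,0.0234,0,0,0,0.05, 0,0.045,0.0234,0,0,0,0.05, 0,0.03,0.0156,0,0,0,0.05, 0,0,0,0,0,0,0.05]';python3 -c "
from h import *
go(.4253,-.3077,.119,112.5)"
```

```text
clock: 36.0
tool_pos: [0.4079, -0.2572, 0.3464]
orientation: [2.6, 88.2, -156.0]
force: [0.0, -0.4, -0.5]
opening: 0.0499
rotvec [ 1.7894e+02 -1.0000e-01 -2.7400e+00] shift now [0.0685 0.0533 0.0002] after rot [ 0.0684 -0.0533 -0.0032]
rotvec [-1.04  1.76 -0.06] shift now [0.0685 0.0533 0.0002] after rot [0.0684 0.0533 0.0032]
jaw -68.5 pos [ 0.4079 -0.2572  0.3464] j6 [ -8.4   5.4 -27.9   1.1 -58.2 119.2] open 0.0499 F [ 0.  -0.4 -0.5] t 36.0
```

```bash
python3 -m inch '[-0.004,0.027,0.0016,-1,1.7,0,0.05, 0,0.026,0.0016,0,0,0,0.05, 0,0,0,0,0,0,0.05, 0,0,0,0,0,0,0.05]';python3 -c "
from h import *
go(.4253,-.3077,.119,112.5)
s=snap('side'); w=cloud(s)
for n,u,v,r in [('amber',277,327,9),('white',330,327,10),('blue',386,326,10)]:
    m=region(w,u,v,r,.112,.14); p=w[m]; 
    print(n,len(p),p.mean(0).round(4),p[:,2].max())
cv2.imwrite('pics/a1.png',s['color'][:,:,::-1])
"
```

```text
clock: 36.5
tool_pos: [0.4241, -0.3069, 0.3465]
orientation: [-40.5, 89.6, 161.9]
force: [-0.1, 0.1, 0.1]
opening: 0.0495
rotvec [179.96   0.37  -0.43] shift now [ 0.0685  0.0015 -0.0012] after rot [ 0.0685 -0.0012  0.0008]
rotvec [-0.04  0.27  0.23] shift now [ 0.0685  0.0015 -0.0012] after rot [ 0.0685  0.0012 -0.0008]
jaw -67.5 pos [ 0.4241 -0.3069  0.3465] j6 [-14.4   9.1 -22.9  -0.  -58.3 126.9] open 0.0495 F [-0.1  0.1  0.1] t 36.5
amber 233 [ 0.4266 -0.3183  0.1215] 0.12660479956902548
white 303 [ 0.4953 -0.3241  0.1245] 0.13096908010856873
blue 304 [ 0.567  -0.3275  0.1277] 0.13412953335296157
```

View pics/a1.png

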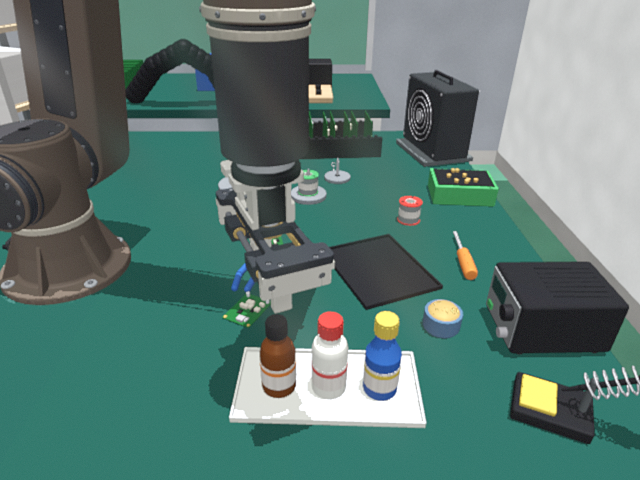

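The bottles stand where I released them, and the gripper is above amber (278,370). I descend on it.

```bash
python3 -m inch '[0.015,0.0012,-0.0008,0,0.2,0.2,0.05, 0.025,0,0,0,0,0,0.05, 0.01,0,0,0,0,0,0.05, 0,0,0,0,0,0,0.05]';python3 -c "
from h import *
go(.4253,-.3077,.119,112.5)"
```

```text
clock: 37.05
tool_pos: [0.4251, -0.3048, 0.2961]
orientation: [40.2, 90.0, -117.1]
force: [-0.3, -0.0, -0.1]
opening: 0.0503
rotvec [-1.7982e+02  2.0000e-02  2.0000e-02] shift now [0.0181 0.0027 0.001 ] after rot [ 0.0181 -0.0027 -0.001 ]
rotvec [ 0.18  0.01 -0.01] shift now [0.0181 0.0027 0.001 ] after rot [0.0181 0.0027 0.001 ]
jaw -67.3 pos [ 0.4251 -0.3048  0.2961] j6 [-14.1  12.1 -26.8   0.  -51.1 126.8] open 0.0503 F [-0.3 -0.  -0.1] t 37.05
```

```bash
python3 -m inch '[0.01,0.0027,0.001,0,0,0,0.05, 0.008,0,0,0,0,0,0.05, 0,0,0,0,0,0,0.05, 0,0,0,0,0,0,0.05]';python3 -c "
from h import *
go(.4253,-.3077,.119,112.5)"; python3 -m inch '[0,0,0,0,0,0,0.02, 0,0,0,0,0,0,0.02, 0,0,0,0,0,0,0.02, 0,0,0,0,0,0,0.02, 0,0,0,0,0,0,0.02]';python3 -c "
from h import *
go(.603,.0425,.119,112.4)"; python3 -m inch '[-0.02,0,0,0,0,0,0.02, -0.035,0,0,0,0,0,0.02, -0.04,0,0,0,0,0,0.02, 0,0,0,0,0,0,0.02, 0,0,0,0,0,0,0.02]';python3 -c "
from h import *
go(.603,.0425,.119,112.4)
s=snap('side','a2')"
```

```text
clock: 37.55
tool_pos: [0.4259, -0.3079, 0.2785]
orientation: [127.5, 89.9, -29.8]
force: [-0.3, -0.3, -0.3]
opening: 0.0502
rotvec [-1.7979e+02  1.8000e-01 -1.4000e-01] shift now [ 0.0005 -0.0004  0.0004] after rot [ 0.0005  0.0004 -0.0004]
rotvec [ 0.21 -0.09 -0.11] shift now [ 0.0005 -0.0004  0.0004] after rot [ 0.0005 -0.0004  0.0004]
jaw -67.3 pos [ 0.4259 -0.3079  0.2785] j6 [-1.440e+01  1.350e+01 -2.780e+01  1.000e-01 -4.860e+01  1.271e+02] open 0.0502 F [-0.3 -0.3 -0.3] t 37.55
clock: 38.17
tool_pos: [0.4259, -0.308, 0.279]
orientation: [132.2, 89.8, -25.1]
force: [-0.3, -1.1, -0.2]
opening: 0.0262
rotvec [-179.7     0.23   -0.21] shift now [ 0.0011 -0.255  -0.2986] after rot [0.001  0.2566 0.2973]
rotvec [ 0.3  -0.13 -0.15] shift now [ 0.0011 -0.255  -0.2986] after rot [ 0.001  -0.2566 -0.2973]
jaw -67.3 pos [ 0.4259 -0.308   0.279 ] j6 [-14.5  13.4 -27.8   0.  -48.6 127.1] open 0.0262 F [-0.3 -1.1 -0.2] t 38.17
clock: 38.8
tool_pos: [0.4247, -0.3074, 0.3745]
orientation: [-58.4, 89.9, 144.3]
force: [0.8, -0.8, -1.9]
opening: 0.0261
rotvec [-1.7974e+02 -1.1000e-01  7.0000e-02] shift now [ 0.0966 -0.2541 -0.2994] after rot [0.0965 0.2556 0.2981]
rotvec [0.26 0.04 0.07] shift now [ 0.0966 -0.2541 -0.2994] after rot [ 0.0965 -0.2556 -0.2981]
jaw -67.3 pos [ 0.4247 -0.3074  0.3745] j6 [-14.4   7.7 -20.7  -0.  -61.7 127.1] open 0.0261 F [ 0.8 -0.8 -1.9] t 38.8
```

View pics/a2.png

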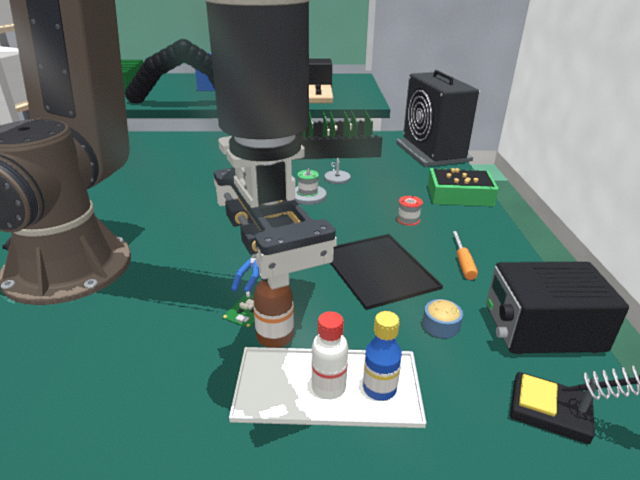

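Amber is lifted upright at (274,315). I carry it back to its old spot.

```bash
python3 -m inch '[0,-0.02,-0.023,0,0,0,0.02, 0,-0.032,-0.0375,0,0,0,0.02, 0,-0.032,-0.0375,0,0,0,0.02, 0,-0.032,-0.0375,0,0,0,0.02, 0,-0.032,-0.0375,0,0,0,0.02, 0,-0.032,-0.0375,0,0,0,0.02, 0,-0.032,-0.0375,0,0,0,0.02, 0,-0.022,-0.026,0,0,0,0.02, 0,-0.01,-0.012,0,0,0,0.02, 0,0,0,0,0,0,0.02, 0,0,0,0,0,0,0.02]';python3 -c "
from h import *
go(.603,.0425,.119,112.4)"
```

```text
clock: 40.22
tool_pos: [0.5974, 0.0376, 0.3593]
orientation: [-16.2, 88.7, -173.7]
force: [0.3, 0.5, -1.1]
opening: 0.0259
rotvec [-179.9    -0.58    2.01] shift now [ 0.0812 -0.0019 -0.0088] after rot [0.0813 0.0024 0.007 ]
rotvec [0.08 1.28 0.37] shift now [ 0.0812 -0.0019 -0.0088] after rot [ 0.0813 -0.0024 -0.007 ]
jaw -67.5 pos [0.5974 0.0376 0.3593] j6 [ 22.2  15.7 -12.2  -0.4 -63.3  90.5] open 0.0259 F [ 0.3  0.5 -1.1] t 40.23
```

```bash
python3 -m inch '[0.01,-0.0024,-0.007,0,1.2,0.4,0.02, 0.03,0,0,0,0,0,0.02, 0.018,0,0,0,0,0,0.02, 0,0,0,0,0,0,0.02, 0,0,0,0,0,0,0.02]';python3 -c "
from h import *
go(.603,.0425,.119,112.4)"
```

```text
clock: 40.85
tool_pos: [0.6013, 0.0374, 0.3013]
orientation: [107.5, 89.9, -50.3]
force: [-0.8, -0.3, -1.5]
opening: 0.0262
rotvec [ 1.7978e+02 -1.0000e-01  3.0000e-02] shift now [ 0.0233 -0.0041 -0.0035] after rot [0.0233 0.004  0.0035]
rotvec [-0.22 -0.02 -0.06] shift now [ 0.0233 -0.0041 -0.0035] after rot [ 0.0233 -0.004  -0.0035]
jaw -67.8 pos [0.6013 0.0374 0.3013] j6 [ 22.1  18.6 -16.6   0.1 -54.7  90. ] open 0.0262 F [-0.8 -0.3 -1.5] t 40.85
```

```bash
python3 -m inch '[0.009,-0.004,-0.0035,0,0,0,0.02, 0.007,0,0,0,0,0,0.02, 0,0,0,0,0,0,0.02, 0,0,0,0,0,0,0.02]';python3 -c "
from h import *
go(.603,.0425,.119,112.4)"
```

```text
clock: 41.35
tool_pos: [0.6035, 0.0426, 0.286]
orientation: [157.1, 89.8, -0.8]
force: [1.0, -0.6, -1.5]
opening: 0.0264
rotvec [ 1.7977e+02 -1.2000e-01  2.7000e-01] shift now [ 0.008  -0.0001  0.0006] after rot [ 0.008   0.0001 -0.0006]
rotvec [-0.23 -0.17 -0.07] shift now [ 0.008  -0.0001  0.0006] after rot [ 0.008  -0.0001  0.0006]
jaw -67.8 pos [0.6035 0.0426 0.286 ] j6 [ 22.5  19.7 -17.3   0.1 -52.8  89.6] open 0.0264 F [ 1.  -0.6 -1.5] t 41.35
```

```bash
python3 -m inch '[0.003,0,0.0005,0,0,0,0.02, 0.0025,0,0,0,0,0,0.02]';python3 -m inch '[0.002,0,0,0,0,0,0.02]';python3 -m inch '[0.0015,0,0,0,0,0,0.02]'
```

```text
clock: 41.6
tool_pos: [0.6032, 0.0425, 0.2806]
orientation: [161.2, 89.8, 3.4]
force: [-0.7, -0.4, -0.9]
opening: 0.026
clock: 41.72
tool_pos: [0.6034, 0.0426, 0.279]
orientation: [160.3, 89.7, 2.5]
force: [-3.5, 0.6, 11.7]
opening: 0.0262
clock: 41.85
tool_pos: [0.6039, 0.0427, 0.2791]
orientation: [159.4, 89.6, 1.6]
force: [-5.2, 0.5, 15.7]
opening: 0.026
```

Contact at the expected height; TCP (.6037,.0427) against the original (.603,.0425). I release.

```bash
python3 -m inch '[-0.0005,0,0,0,0,0,0.05, 0,0,0,0,0,0,0.05, 0,0,0,0,0,0,0.05, 0,0,0,0,0,0,0.05, -0.02,0,0,0,0,0,0.05, -0.04,0,0,0,0,0,0.05, -0.03,0,0,0,0,0,0.05, 0,0,0,0,0,0,0.05]';python3 -c "
from h import *
go(.4967,-.3114,.1225,112.6)
s=snap('side','a3')"
```

```text
clock: 42.85
tool_pos: [0.6035, 0.0426, 0.3714]
orientation: [150.2, 89.7, -7.5]
force: [0.3, -0.2, -0.7]
opening: 0.0499
rotvec [179.64  -0.25   0.44] shift now [0.0896 0.287  0.2333] after rot [ 0.0899 -0.2858 -0.2346]
rotvec [-0.36 -0.28 -0.16] shift now [0.0896 0.287  0.2333] after rot [0.0899 0.2858 0.2346]
jaw -67.8 pos [0.6035 0.0426 0.3714] j6 [ 22.6  15.2 -11.5   0.2 -63.   89.6] open 0.0499 F [ 0.3 -0.2 -0.7] t 42.85
```

View pics/a3.png

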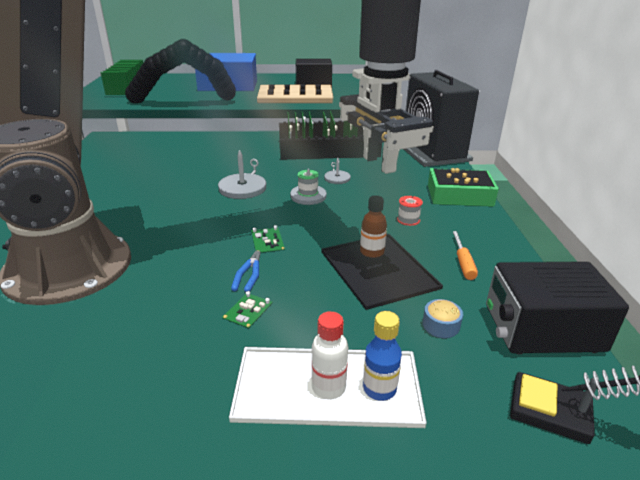

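Amber stands back on its spot at (374,232). I go to fetch white.

```bash
python3 -m inch '[0,0.035,0.029,0,0,0,0.05, 0,0.041,0.034,0,0,0,0.05, 0,0.041,0.034,0,0,0,0.05, 0,0.041,0.034,0,0,0,0.05, 0,0.041,0.034,0,0,0,0.05, 0,0.041,0.034,0,0,0,0.05, 0,0.032,0.026,0,0,0,0.05, 0,0,0,0,0,0,0.05, 0,0,0,0,0,0,0.05]';python3 -c "
from h import *
go(.4967,-.3114,.1225,112.6)"
```

```text
clock: 44.02
tool_pos: [0.4922, -0.3033, 0.3593]
orientation: [-29.4, 89.3, 172.8]
force: [-0.2, 0.3, 0.1]
opening: 0.0499
rotvec [179.66   0.53  -0.93] shift now [ 0.0777  0.0096 -0.0019] after rot [ 0.0778 -0.0092  0.0011]
rotvec [-0.34  0.59  0.34] shift now [ 0.0777  0.0096 -0.0019] after rot [ 0.0778  0.0092 -0.0011]
jaw -67.7 pos [ 0.4922 -0.3033  0.3593] j6 [-1.230e+01  1.360e+01 -1.530e+01  1.000e-01 -6.170e+01  1.245e+02] open 0.0499 F [-0.2  0.3  0.1] t 44.02
```

```bash
python3 -m inch '[0.01,0.0092,-0.0011,0,0.6,0.3,0.05, 0.03,0,0,0,0,0,0.05, 0.015,0,0,0,0,0,0.05, 0,0,0,0,0,0,0.05, 0,0,0,0,0,0,0.05]';python3 -c "
from h import *
go(.4967,-.3114,.1225,112.6)"
```

```text
clock: 44.65
tool_pos: [0.4991, -0.3096, 0.3013]
orientation: [172.6, 89.9, 15.2]
force: [0.1, 0.4, 0.8]
opening: 0.0499
rotvec [ 1.7996e+02 -2.0000e-02  1.2000e-01] shift now [0.0198 0.0008 0.0029] after rot [ 0.0198 -0.0008 -0.0029]
rotvec [-0.04 -0.07 -0.01] shift now [0.0198 0.0008 0.0029] after rot [0.0198 0.0008 0.0029]
jaw -67.4 pos [ 0.4991 -0.3096  0.3013] j6 [-12.8  17.3 -18.5  -0.  -54.1 125.4] open 0.0499 F [0.1 0.4 0.8] t 44.65
```

```bash
python3 -m inch '[0.01,0.0008,0.0029,0,0,0,0.05, 0.009,0,0,0,0,0,0.05, 0,0,0,0,0,0,0.05, 0,0,0,0,0,0,0.05]';python3 -c "
from h import *
go(.4967,-.3114,.1225,112.6)"; python3 -m inch '[0,0,0,0,0,0,0.02, 0,0,0,0,0,0,0.02, 0,0,0,0,0,0,0.02, 0,0,0,0,0,0,0.02]';python3 -c "
from h import *
go(.5836,-.0315,.123,112.6)"; python3 -m inch '[-0.02,0,0,0,0,0,0.02, -0.035,0,0,0,0,0,0.02, -0.04,0,0,0,0,0,0.02, 0,0,0,0,0,0,0.02, 0,0,0,0,0,0,0.02]';python3 -c "
from h import *
go(.5836,-.0315,.123,112.6)
s=snap('side','w2')"
```

```text
clock: 45.15
tool_pos: [0.497, -0.3117, 0.2826]
orientation: [150.6, 89.8, -6.8]
force: [0.3, -0.4, 0.2]
opening: 0.0501
rotvec [ 1.7998e+02 -1.7000e-01  3.1000e-01] shift now [ 0.0011 -0.0004  0.0002] after rot [ 0.0011  0.0004 -0.0002]
rotvec [-0.02 -0.2  -0.11] shift now [ 0.0011 -0.0004  0.0002] after rot [ 0.0011 -0.0004  0.0002]
jaw -67.4 pos [ 0.497  -0.3117  0.2826] j6 [-13.   18.4 -19.9  -0.  -51.5 125.6] open 0.0501 F [ 0.3 -0.4  0.2] t 45.15
clock: 45.65
tool_pos: [0.4972, -0.3117, 0.283]
orientation: [149.0, 89.7, -8.4]
force: [0.9, -1.3, -0.6]
opening: 0.0314
rotvec [179.97  -0.22   0.37] shift now [ 0.0012 -0.2256 -0.1874] after rot [0.001  0.2255 0.1875]
rotvec [-0.02 -0.24 -0.14] shift now [ 0.0012 -0.2256 -0.1874] after rot [ 0.001  -0.2255 -0.1875]
jaw -67.4 pos [ 0.4972 -0.3117  0.283 ] j6 [-13.   18.4 -19.9  -0.  -51.5 125.6] open 0.0314 F [ 0.9 -1.3 -0.6] t 45.65
clock: 46.28
tool_pos: [0.4957, -0.3112, 0.3782]
orientation: [-114.9, 89.9, 87.6]
force: [0.1, 0.1, -2.2]
opening: 0.0309
rotvec [1.7993e+02 1.5000e-01 7.0000e-02] shift now [ 0.0967 -0.2245 -0.1882] after rot [0.0962 0.2244 0.1886]
rotvec [-0.07 -0.04  0.1 ] shift now [ 0.0967 -0.2245 -0.1882] after rot [ 0.0962 -0.2244 -0.1886]
jaw -67.5 pos [ 0.4957 -0.3112  0.3782] j6 [-1.300e+01  1.330e+01 -1.310e+01 -1.000e-01 -6.370e+01  1.256e+02] open 0.0309 F [ 0.1  0.1 -2.2] t 46.27
```

View pics/w2.png

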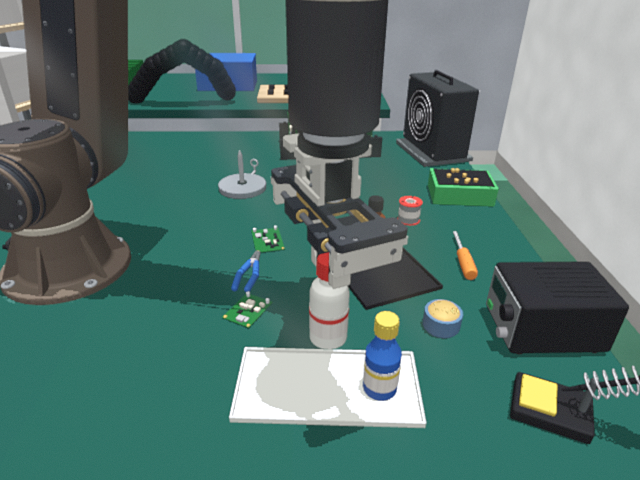

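White is held upright at (329,310), and I carry it back.

```bash
python3 -m inch '[0,-0.02,-0.017,0,0,0,0.02, 0,-0.033,-0.0275,0,0,0,0.02, 0,-0.033,-0.0275,0,0,0,0.02, 0,-0.033,-0.0275,0,0,0,0.02, 0,-0.033,-0.0275,0,0,0,0.02, 0,-0.033,-0.0275,0,0,0,0.02, 0,-0.022,-0.018,0,0,0,0.02, 0,-0.01,-0.008,0,0,0,0.02, 0,0,0,0,0,0,0.02, 0,0,0,0,0,0,0.02]';python3 -c "
from h import *
go(.5836,-.0315,.123,112.6)"
```

```text
clock: 47.58
tool_pos: [0.5797, -0.0343, 0.3659]
orientation: [-24.6, 88.9, 177.8]
force: [-0.4, 0.1, -1.4]
opening: 0.0311
rotvec [179.77   0.73  -1.58] shift now [ 0.0838 -0.0004 -0.0061] after rot [0.0839 0.0011 0.0047]
rotvec [-0.23  1.01  0.46] shift now [ 0.0838 -0.0004 -0.0061] after rot [ 0.0839 -0.0011 -0.0047]
jaw -67.6 pos [ 0.5797 -0.0343  0.3659] j6 [ 15.8  13.7 -14.1  -0.4 -63.3  96.8] open 0.0311 F [-0.4  0.1 -1.4] t 47.58
```

```bash
python3 -m inch '[0.012,-0.0011,-0.0047,0,1,0.4,0.02, 0.03,0,0,0,0,0,0.02, 0.02,0,0,0,0,0,0.02, 0,0,0,0,0,0,0.02, 0,0,0,0,0,0,0.02]';python3 -c "
from h import *
go(.5836,-.0315,.123,112.6)"
```

```text
clock: 48.2
tool_pos: [0.5827, -0.0362, 0.3035]
orientation: [-178.8, 89.9, 23.3]
force: [-0.7, -0.2, -2.0]
opening: 0.0315
rotvec [1.7947e+02 0.0000e+00 1.2000e-01] shift now [ 0.0215 -0.004  -0.0026] after rot [0.0215 0.004  0.0026]
rotvec [-0.53 -0.08  0.  ] shift now [ 0.0215 -0.004  -0.0026] after rot [ 0.0215 -0.004  -0.0026]
jaw -67.9 pos [ 0.5827 -0.0362  0.3035] j6 [ 15.6  16.9 -18.8  -0.  -54.2  96.5] open 0.0315 F [-0.7 -0.2 -2. ] t 48.2
```

```bash
python3 -m inch '[0.008,-0.004,-0.0026,0,0,0,0.02, 0.006,0,0,0,0,0,0.02, 0,0,0,0,0,0,0.02, 0,0,0,0,0,0,0.02]';python3 -c "
from h import *
go(.5836,-.0315,.123,112.6)"
```

```text
clock: 48.7
tool_pos: [0.5842, -0.0313, 0.2906]
orientation: [173.2, 89.7, 15.3]
force: [-0.2, 0.0, -1.9]
opening: 0.0308
rotvec [ 1.7947e+02 -5.0000e-02  3.9000e-01] shift now [ 0.0085 -0.      0.0006] after rot [ 0.0086  0.     -0.0006]
rotvec [-0.53 -0.25 -0.03] shift now [ 0.0085 -0.      0.0006] after rot [ 0.0086 -0.      0.0006]
jaw -67.9 pos [ 0.5842 -0.0313  0.2906] j6 [ 16.1  17.7 -19.6   0.  -52.4  96. ] open 0.0308 F [-0.2  0.  -1.9] t 48.7
```

```bash
python3 -m inch '[0.004,0,0.0005,0,-0.2,0,0.02, 0.0025,0,0,0,0,0,0.02]';python3 -m inch '[0.002,0,0,0,0,0,0.02]';python3 -m inch '[0.0015,0,0,0,0,0,0.02]'
```

```text
clock: 48.95
tool_pos: [0.5838, -0.0314, 0.2841]
orientation: [153.2, 89.9, -4.7]
force: [-0.5, 0.9, -1.8]
opening: 0.0311
clock: 49.08
tool_pos: [0.5842, -0.0314, 0.283]
orientation: [147.4, 89.8, -10.5]
force: [-4.1, 2.2, 16.1]
opening: 0.0311
clock: 49.2
tool_pos: [0.5847, -0.0313, 0.2831]
orientation: [150.0, 89.7, -7.8]
force: [-4.9, 2.1, 14.3]
opening: 0.0311
```

Contact. I release, then fetch blue.

```bash
python3 -m inch '[-0.0005,0,0,0,0,0,0.05, 0,0,0,0,0,0,0.05, 0,0,0,0,0,0,0.05, 0,0,0,0,0,0,0.05, -0.02,0,0,0,0,0,0.05, -0.04,0,0,0,0,0,0.05, -0.03,0,0,0,0,0,0.05, 0,0,0,0,0,0,0.05]';python3 -c "
from h import *
go(.57,-.315,.1265,113.1)
s=snap('side','w3')"
```

```text
clock: 50.2
tool_pos: [0.5845, -0.0314, 0.3755]
orientation: [136.4, 89.8, -21.4]
force: [-0.7, -0.2, 0.6]
opening: 0.0501
rotvec [179.06  -0.24   0.25] shift now [0.0904 0.257  0.1207] after rot [ 0.09   -0.2552 -0.1247]
rotvec [-0.94 -0.16 -0.15] shift now [0.0904 0.257  0.1207] after rot [0.09   0.2552 0.1247]
jaw -67.8 pos [ 0.5845 -0.0314  0.3755] j6 [ 16.1  13.3 -13.5   0.2 -63.   96. ] open 0.0501 F [-0.7 -0.2  0.6] t 50.2
```

View pics/w3.png

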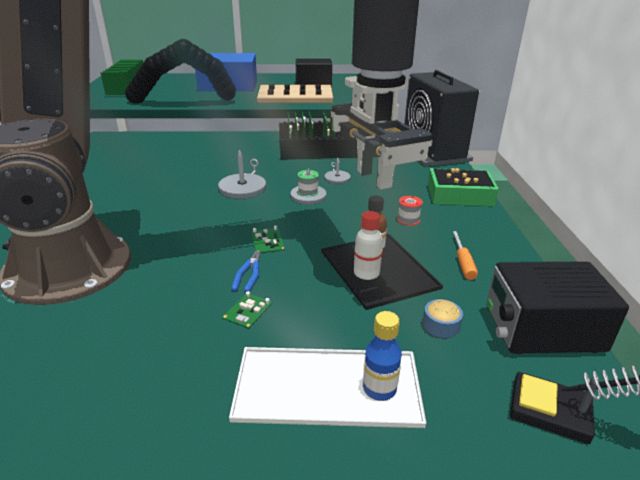

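White is back at (368,250), next to amber. Now blue.

```bash
python3 -m inch '[0,0.040,0.0195,-0.9,0,0,0.05, 0,0.040,0.0195,0,0,0,0.05, 0,0.040,0.0195,0,0,0,0.05, 0,0.040,0.0195,0,0,0,0.05, 0,0.040,0.0195,0,0,0,0.05, 0,0.037,0.018,0,0,0,0.05, 0,0.01,0.005,0,0,0,0.05, 0,0,0,0,0,0,0.05, 0,0,0,0,0,0,0.05]';python3 -c "
from h import *
go(.57,-.315,.1265,113.1)"
```

```text
clock: 51.38
tool_pos: [0.5674, -0.3121, 0.3629]
orientation: [-33.5, 89.2, 169.6]
force: [-0.2, -0.2, 0.1]
opening: 0.0501
rotvec [-179.94   -0.68    1.03] shift now [ 0.0774  0.0043 -0.0022] after rot [ 0.0774 -0.0037  0.0013]
rotvec [0.05 0.66 0.44] shift now [ 0.0774  0.0043 -0.0022] after rot [ 0.0774  0.0037 -0.0013]
jaw -66.8 pos [ 0.5674 -0.3121  0.3629] j6 [-11.6  19.8  -6.    0.  -65.  124.7] open 0.0501 F [-0.2 -0.2  0.1] t 51.38
```

```bash
python3 -m inch '[0.01,0.0037,-0.0013,0,0.6,0.4,0.05, 0.03,0,0,0,0,0,0.05, 0.015,0,0,0,0,0,0.05, 0,0,0,0,0,0,0.05, 0,0,0,0,0,0,0.05]';python3 -c "
from h import *
go(.57,-.315,.1265,113.1)"
```

```text
clock: 52.0
tool_pos: [0.5715, -0.3119, 0.3066]
orientation: [141.9, 89.9, -14.7]
force: [-0.3, 0.4, 0.8]
opening: 0.0501
rotvec [-1.7966e+02  1.4000e-01 -1.8000e-01] shift now [0.0211 0.0022 0.0027] after rot [ 0.0211 -0.0023 -0.0026]
rotvec [ 0.34 -0.12 -0.09] shift now [0.0211 0.0022 0.0027] after rot [0.0211 0.0023 0.0026]
jaw -66.6 pos [ 0.5715 -0.3119  0.3066] j6 [-11.5  22.5  -9.9   0.  -57.5 124.9] open 0.0501 F [-0.3  0.4  0.8] t 52.0
```

```bash
python3 -m inch '[0.01,0.0023,0.0026,0,0,0,0.05, 0.01,0,0,0,0,0,0.05, 0,0,0,0,0,0,0.05, 0,0,0,0,0,0,0.05]';python3 -c "
from h import *
go(.57,-.315,.1265,113.1)"; python3 -m inch '[0,0,0,0,0,0,0.02, 0,0,0,0,0,0,0.02, 0,0,0,0,0,0,0.02, 0,0,0,0,0,0,0.02]';python3 -c "
from h import *
go(.6427,-.0652,.127,113.1)"; python3 -m inch '[-0.02,0,0,0,0,0,0.02, -0.035,0,0,0,0,0,0.02, -0.04,0,0,0,0,0,0.02, 0,0,0,0,0,0,0.02, 0,0,0,0,0,0,0.02]';python3 -c "
from h import *
go(.6427,-.0652,.127,113.1)
s=snap('side','b2')"
```

```text
clock: 52.5
tool_pos: [0.5704, -0.3155, 0.2868]
orientation: [140.8, 89.7, -15.7]
force: [-0.6, 0.7, 0.7]
opening: 0.0499
rotvec [-179.66    0.29   -0.35] shift now [ 0.0013 -0.0006  0.0002] after rot [ 0.0013  0.0006 -0.0002]
rotvec [ 0.34 -0.23 -0.18] shift now [ 0.0013 -0.0006  0.0002] after rot [ 0.0013 -0.0006  0.0002]
jaw -66.6 pos [ 0.5704 -0.3155  0.2868] j6 [-11.8  23.6 -11.1   0.  -55.1 125.3] open 0.0499 F [-0.6  0.7  0.7] t 52.5
clock: 53.0
tool_pos: [0.5705, -0.3156, 0.2873]
orientation: [140.8, 89.7, -15.8]
force: [0.1, -0.1, -1.1]
opening: 0.029
rotvec [-179.66    0.34   -0.41] shift now [ 0.0013 -0.201  -0.1658] after rot [0.0013 0.202  0.1646]
rotvec [ 0.34 -0.26 -0.21] shift now [ 0.0013 -0.201  -0.1658] after rot [ 0.0013 -0.202  -0.1646]
jaw -66.6 pos [ 0.5705 -0.3156  0.2873] j6 [-11.8  23.5 -11.1   0.  -55.1 125.3] open 0.029 F [ 0.1 -0.1 -1.1] t 53.0
clock: 53.62
tool_pos: [0.569, -0.3148, 0.3816]
orientation: [-113.7, 89.9, 89.6]
force: [0.1, 0.4, -2.3]
opening: 0.0291
rotvec [-1.7971e+02 -1.2000e-01 -5.0000e-02] shift now [ 0.096  -0.1997 -0.1667] after rot [0.0956 0.2006 0.1657]
rotvec [ 0.29 -0.03  0.08] shift now [ 0.096  -0.1997 -0.1667] after rot [ 0.0956 -0.2006 -0.1657]
jaw -66.6 pos [ 0.569  -0.3148  0.3816] j6 [-1.180e+01  1.910e+01 -4.500e+00 -1.000e-01 -6.640e+01  1.252e+02] open 0.0291 F [ 0.1  0.4 -2.3] t 53.62
```

View pics/b2.png

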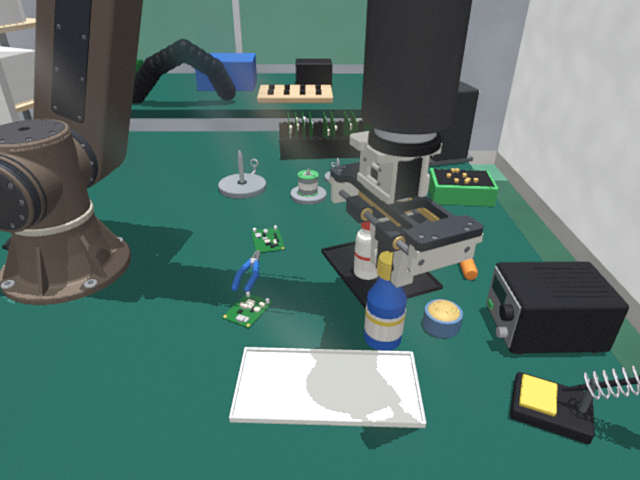

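```bash
python3 -m inch '[0,-0.016,-0.013,0,0,0,0.02, 0,-0.032,-0.0264,0,0,0,0.02, 0,-0.032,-0.0264,0,0,0,0.02, 0,-0.032,-0.0264,0,0,0,0.02, 0,-0.032,-0.0264,0,0,0,0.02, 0,-0.03,-0.025,0,0,0,0.02, 0,-0.016,-0.014,0,0,0,0.02, 0,-0.007,-0.006,0,0,0,0.02, 0,0,0,0,0,0,0.02, 0,0,0,0,0,0,0.02]';python3 -c "
from h import *
go(.6427,-.0652,.127,113.1)"
```

```text
clock: 54.92
tool_pos: [0.6418, -0.0575, 0.3722]
orientation: [-30.9, 89.2, 172.5]
force: [-0.4, -0.7, -2.4]
opening: 0.0289
rotvec [-179.75   -0.67    1.12] shift now [0.0862 0.0081 0.0011] after rot [ 0.0862 -0.0075 -0.0022]
rotvec [0.24 0.72 0.43] shift now [0.0862 0.0081 0.0011] after rot [0.0862 0.0075 0.0022]
jaw -66.7 pos [ 0.6418 -0.0575  0.3722] j6 [ 12.1  19.2  -5.6  -0.3 -66.1 101.4] open 0.0289 F [-0.4 -0.7 -2.4] t 54.92
```

```bash
python3 -m inch '[0.012,0.0075,0.0022,0,0.7,0.4,0.02, 0.03,0,0,0,0,0,0.02, 0.02,0,0,0,0,0,0.02, 0,0,0,0,0,0,0.02, 0,0,0,0,0,0,0.02]';python3 -c "
from h import *
go(.6427,-.0652,.127,113.1)"
```

```text
clock: 55.55
tool_pos: [0.6418, -0.071, 0.3108]
orientation: [152.7, 89.9, -4.3]
force: [-0.3, -0.3, -1.7]
opening: 0.029
rotvec [ 1.7988e+02 -1.0000e-01  2.0000e-01] shift now [ 0.0248 -0.005  -0.003 ] after rot [0.0248 0.005  0.0031]
rotvec [-0.12 -0.13 -0.07] shift now [ 0.0248 -0.005  -0.003 ] after rot [ 0.0248 -0.005  -0.0031]
jaw -67.0 pos [ 0.6418 -0.071   0.3108] j6 [ 11.   21.8 -10.3   0.  -57.7 102. ] open 0.029 F [-0.3 -0.3 -1.7] t 55.55
```

```bash
python3 -m inch '[0.01,-0.005,-0.003,0,0,0,0.02, 0.008,0,0,0,0,0,0.02, 0,0,0,0,0,0,0.02, 0,0,0,0,0,0,0.02]';python3 -c "
from h import *
go(.6427,-.0652,.127,113.1)"
```

```text
clock: 56.05
tool_pos: [0.6432, -0.0649, 0.2936]
orientation: [158.4, 89.7, 1.4]
force: [-0.6, -0.4, -1.2]
opening: 0.0291
rotvec [179.89  -0.18   0.45] shift now [0.0076 0.0001 0.0006] after rot [ 0.0076 -0.0001 -0.0006]
rotvec [-0.11 -0.29 -0.11] shift now [0.0076 0.0001 0.0006] after rot [0.0076 0.0001 0.0006]
jaw -67.0 pos [ 0.6432 -0.0649  0.2936] j6 [ 1.150e+01  2.270e+01 -1.140e+01  1.000e-01 -5.550e+01  1.014e+02] open 0.0291 F [-0.6 -0.4 -1.2] t 56.05
```

```bash
python3 -m inch '[0.003,0,0.0006,0,-0.2,0,0.02, 0.0025,0,0,0,0,0,0.02]';python3 -m inch '[0.002,0,0,0,0,0,0.02]';python3 -m inch '[0.0015,0,0,0,0,0,0.02]'
```

```text
clock: 56.3
tool_pos: [0.6428, -0.0651, 0.2883]
orientation: [133.4, 89.8, -23.6]
force: [-0.6, -0.3, -2.4]
opening: 0.0297
clock: 56.42
tool_pos: [0.6432, -0.0651, 0.2873]
orientation: [134.8, 89.7, -22.2]
force: [-3.6, 1.6, 12.5]
opening: 0.029
clock: 56.55
tool_pos: [0.6435, -0.0651, 0.2874]
orientation: [138.7, 89.7, -18.3]
force: [-3.8, 2.9, 11.1]
opening: 0.0291
```

Contact at TCP (.6433,-.0651) against the original (.6427,-.0652). I release, rise and back away towards the robot's left for a clear view.

```bash
python3 -m inch '[-0.0005,0,0,0,0,0,0.05, 0,0,0,0,0,0,0.05, 0,0,0,0,0,0,0.05, 0,0,0,0,0,0,0.05, -0.02,0,0,0,0,0,0.05, -0.04,0,0,0,0,0,0.05, -0.05,0,0,0,0,0,0.05, -0.02,0,0,0,0,0,0.05, 0,0.03,0.04,0,0,0,0.05, 0,0.03,0.045,0,0,0,0.05, 0,0.03,0.045,0,0,0,0.05, 0,0.03,0.045,0,0,0,0.05, 0,0.03,0.045,0,0,0,0.05, 0,0,0,0,0,0,0.05, 0,0,0,0,0,0,0.05]';python3 - <<'E'
from h import *
s=snap("top","ft"); w=cloud(s)
for n,u,v,r,a,b in [("amber",310,200,16,.119,.135),("white",344,205,16,.123,.14),("blue",359,178,16,.127,.145),("green",199,258,20,.055,.07),("red",253,160,16,.042,.06),("tip",407,168,18,.03,.06)]:
    p=w[region(w,u,v,r,a,b)]
    if len(p)<3: print(n,len(p)); continue
    c,rr=mec(p[:,:2]); print(n,len(p),"mec",c.round(4),round(2*rr,4),"mean",p.mean(0).round(4))
snap("side","fs"); go(.5,-.2,.3,113)
E
```

```text
clock: 58.42
tool_pos: [0.4953, -0.2951, 0.4213]
orientation: [128.7, 89.6, -28.2]
force: [-0.1, -0.8, 0.2]
opening: 0.0502
amber 132 mec [0.6028 0.0436] 0.0295 mean [0.6028 0.0435 0.1251]
white 168 mec [ 0.583  -0.0307] 0.0332 mean [ 0.5831 -0.0307  0.129 ]
blue 91 mec [ 0.6414 -0.0633] 0.0305 mean [ 0.6412 -0.0593  0.1332]
green 359 mec [0.4732 0.302 ] 0.0531 mean [0.473  0.3009 0.0619]
red 323 mec [0.7041 0.1763] 0.0526 mean [0.7038 0.1771 0.05  ]
tip 0
rotvec [-179.79    0.5    -0.39] shift now [-0.038  -0.085  -0.0413] after rot [-0.0377  0.0853  0.0408]
rotvec [ 0.21 -0.25 -0.32] shift now [-0.038  -0.085  -0.0413] after rot [-0.0377 -0.0853 -0.0408]
jaw -66.8 pos [ 0.4958 -0.2945  0.4213] j6 [-1.120e+01  1.060e+01 -1.080e+01  1.000e-01 -6.820e+01  1.244e+02] open 0.0499 F [-0.5  0.3  0.5] t 58.52
```

View pics/fs.png

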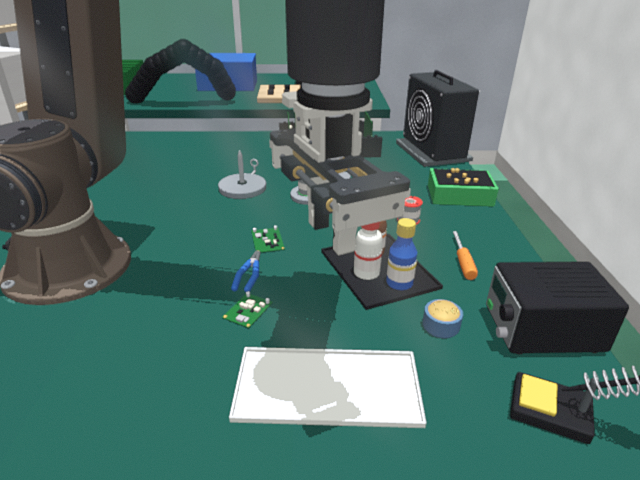

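View pics/ft.png

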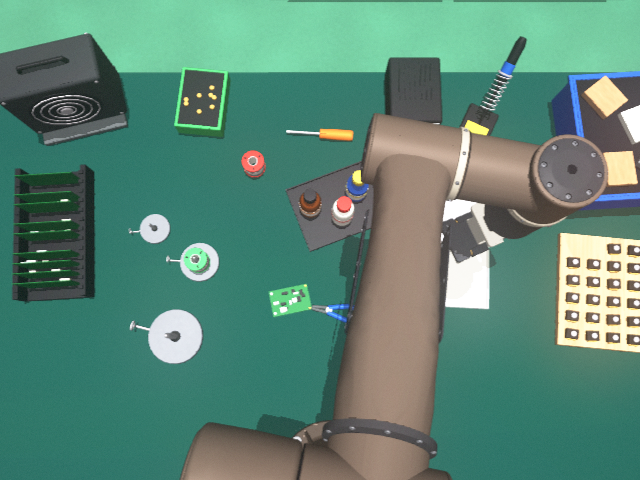

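The final views show all three bottles upright on the black tray, within about 1 mm of their first measurements. The green spool is on the middle stand with its top at 0.062, and the red spool and tip cleaner (442,317) are unmoved. The arm is clear, so I hand in.

```bash
python3 -c "
from plant import ctrl
print(ctrl.close_job()); print(ctrl.get_obs()['clock'])"
```

```text
the job is handed in; nothing more can be done
None
the job is handed in; nothing more can be done
```

The job is done and handed in at about 58.5 s of the 144 s allowed; the hand-in gives no verdict. I moved the blue, white and amber bottles by their caps to the white tray, then put the green spool on the middle stand (base measured at 89 mm). After that I returned the bottles in the order amber, white, blue.

Last checks:
- **Green spool:** its top is at 0.062 m, as it should be when resting on the base, and its centre is about 2.5 mm or less from the spindle axis.
- **Bottles:** all three are upright. Amber and white measure within about 1 mm of their starting spots from above. Blue was partly hidden by the arm in the top view; that measurement came out 1 to 2 mm off, and the arm released it about 0.6 mm from where it had gripped it.
- **Red spool:** it measures within about 1.5 mm of where it was.
- **Tip cleaner:** the arm hid it from the top camera, so I confirmed it only by its unchanged position in the side picture.
- **Gripper:** it was clear of everything at hand-in. Set-down forces in the readings I took stayed at or below about 16 N.

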